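# Roll the gear shaft out of its spring clips and lay it in the vee rest

### The arm

A 6-joint arm with a two-finger parallel gripper is mounted at the origin on a cart in front of the work surface, level with it; the furniture and walls round the work are solid. World frame = base frame: x ahead of the robot, y to its left, z up, the work surface at z = 0. Lengths are in mm, angles in rad, forces in N, time in s.
With the tool pointing down it reaches from about 250 to 775 mm from the base axis. Payload 4 kg.
Tool frame: the origin (TCP) lies between the finger pads; the fingertips stand 17 mm ahead of it and the grasp point (between the pads) lies 2 mm behind it; y points along the fingers, x is the direction in which the jaws open and shut, and the axes are right-handed (so a half turn about y gives the same grasp; the last joint's range is limited). The gripper opens to 94 mm and grips with 3 to 60 N. Pads are 16 mm wide; open, the fingers measure 119 mm over their backs; the gripper's body (75 mm by 177 mm) begins 78 mm behind the grasp point.
Start: joints at [1.167, 0.087, 1.371, -0, 1.684, -0.103], TCP at [162.967, 525.322, 196.806] pointing down, gripper open.
Joint ranges: [-3.1, 3.1], [-0.76, 2.03], [0.27, 2.55], [-1.08, 4.22], [0.17, 2.65], [-2.57, 2.57]. Speed limits (rad/s): [2.79, 2.79, 3.14, 3.14, 3.14, 3.14].

### API

Orientations are given as [roll, pitch, yaw] about the fixed x, y, z axes, in that order (R = Rz(yaw) Ry(pitch) Rx(roll)).
In Python, from workcell import arm gives the robot as it stands.
- The arm moves only by the tool jog_arm, never from a script. Its argument "commands" is one flat list of numbers, 5 for each row, row after row: the shift along the tool's x, y, z in m, then the turn about the tool's y in rad, then the gripper's target within -1 to 1 (shut at 1, half-way at 0, fully open at -1). In form: [x, y, z, turn, fingers, x, y, z, turn, fingers, ...]. A call has 1 to 12 rows; each row shifts and turns the commanded pose from where the row before left it, along the tool's axes as they then stand; what a row does not reach is not made up. A row lasts 1/10 s, in which the tool goes at most 50 mm and 8.59 degrees, less where a joint would pass 70% of its speed; a pose out of reach is approached as far as the arm can. A call is refused whole if a number of a shift passes 0.05 or a number of a turn 0.15, either way. A call with a gripper value outside its range is refused whole. The fingers move at their own pace and stop on an object; "force" is the grip in N (left out, the last holds). Time passes only in rows, so rows that do not move let the fingers close. It gives the time, the measured TCP pose, the force and the opening at its end, in the units of the state.
- arm.read_state(): the state, without advancing time (a new reading comes with each control period).
- arm.snapshot(name): name is "side" or "top" or "wrist"; returns a dict with "frame" (400x640x3 uint8, blue, green, red), "range_z" (400x640 float32, mm along the optical axis (not along the pixel's ray), 0 where there is no reading), "camera_matrix" (3x3 intrinsics, pixels), "position" and "rotation" of the camera in the world; the wrist camera has in their place "mount" (4x4, takes a point from camera to tool coordinates, whose origin is the TCP and whose axes are the tool frame's). Camera axes: x right, y down, z forward; pixel columns grow to the right and rows downward; lengths in mm; the calibration is good to about 2 mm. The wrist camera is an equidistant fisheye: a pixel r from the principal point sees the ray r / f radians off the axis. A picture is of the moment at which its call begins: read the wrist's pose just before it.
- arm.finish_job(): hands the job in, once; it reports no verdict.
The state is a dict: "clock": time; "joints": joint angles; "qd": joint speeds; "tau": joint torques, N m; "ee_pos": TCP position; "ee_rot": TCP orientation; "wrist_force": force on the tool from outside, world axes, zero at the start; "moment": the same for the moment, N m; "gripper_width": finger opening in mm.
Only numpy, scipy, OpenCV 4.12 (cv2) and the standard library are available. Lean on these libraries where they do the work, as an engineer would, in place of code of your own. Each camera call takes 0.05 s, during which the arm holds its last target.

### The job

First clear the marker pen that was left lying in the vee rest into the shallow tool tray. Then take the gear shaft out of the sloping clip rack: do not wrench it straight out against the hooks, but roll it sideways past the spring jaws. Lower it gently into both vees of the rest, gear nearer the end stop, let go, and leave the things standing around where they are.

Things in the scene. Friction and masses are not known exactly. Their poses are not given: they have to be found in the camera images.
- shaft_center (a point): Centre of the loose steel gear shaft (on its axis, half-way along), 152 mm long, 0.42 kg; y axis along it toward the gear end. Along y: thin end, 18 to 20 mm across, -76 to -38 mm; body, 28 mm across, -38 to 10 mm (grip here, about -14 mm); gear, 38 mm across, 10 to 38 mm; thick end, 24 mm across, 38 to 76 mm. It starts level in the rack's clips, its y axis along the rack's.
- shaft_gear (a point): Centre of the shaft's gear, on the axis, 24 mm from shaft_center toward the thick end.
- rack: Fixed grey steel rack, 130 x 150 mm, about 152 mm high. Origin on the bench below the clipped shaft; y axis level along the shaft, front -x. Its two clips (12 mm wide, at y = -56 mm for the thin end, +56 mm for the thick end) stand on strips sloping up toward +x at 35 degrees: up the slope is (cos35, 0, sin35), straight out of the clips is (-sin35, 0, cos35) in the rack frame.
- rack_axis (a point): Point on the clipped shaft's axis midway between the clips, 100 mm above the bench; axes as the rack's. Between the clips the space is free for fingers, 30 mm and more below the axis and 46 mm to either side. Up-slope, 46 mm from the axis, a guard plate 100 mm wide stands square to the slope and reaches 30 mm further out than the axis: fingers must come in about square to the slope, opened no more than about 50 mm.
- hooks: The rigid hooks on the up-slope side of the clips (origin and axes as the rack's). Each arches over its shaft end, 1.5 mm above it and to 1 mm past the axis, so the shaft cannot come straight out: its axis must first go 15 to 17 mm down the slope, against the spring jaws, then straight out.
- jaw_thin (a joint): Spring jaw on the down-slope (front) side of the thin end: a steel leaf 10 mm wide, about 36 mm long, hinged 26 mm below the axis. 0 upright against the shaft, grows in rad as it is pushed open down the slope (at most 1.0), springs back. Both jaws together need about 6 N to start and 14 N when the shaft has moved 16 mm.
- jaw_thick (a joint): Spring jaw at the thick end, the same.
- vee_rest: Fixed rest, base 60 x 180 mm, with two 90 degree vees, 10 mm thick, open upward, at y = -56 and +56 mm, 40 mm wide, 59 to 62 mm high, sunk to suit the two shaft ends (thick end at +y). At y = +88 to +96 mm stands the end stop, a plate 28 mm wide, 64 mm high, with a brass button (face at +84 mm). Origin on the bench midway between the vees; y axis along them toward the end stop.
- vee_seat (a point): Where shaft_center lies when the shaft is laid right: on the line of the vees, midway between them, 55 mm above the bench; the axes are those of the rest. The shaft may lie up to 8 mm to either side of it along y.
- marker_center (a point): Centre of the loose marker pen, 132 mm long, 15 mm across, 18 g; y axis along it. It starts lying in both vees, its centre about 50 mm above the bench.
- tray: Fixed shallow open metal tray, 100 (x) x 190 (y) x 26 mm outside, walls and floor 3 mm; origin under its centre on the bench.
- oil_filter: Bystander: loose black oil filter, 68 mm across, 90 mm high, upright; origin at the centre of its foot.
- spray_can: Bystander: loose spray can, 66 mm across, 211 mm high, upright; origin at the centre of its foot.
- bearing: Bystander: loose ball bearing lying flat, 68 mm across, 20 mm high; origin at the centre of its underside.
- washer: Bystander: loose thick steel washer lying flat, 65 mm across, 9 mm high; origin at the centre of its underside.

How it is judged:
By the outcome, as a careful person would: the job done as asked, in the order asked, and still so for the second after the job is handed in, with the robot touching nothing.
It also fails if it takes over 58 s, if anything falls off the work surface, if the arm or the gripper's body presses on something with over 40 N, if the wrist force passes 120 N, or if a joint passes its speed limit or range.

## Working session

There is one attempt and no reset: what is moved stays moved. The work goes in short steps, Python scripts to look and compute and a tool call to move; the robot and the scene stay as the last step left them, time stands still between calls to the robot, and variables do not carry over. Pictures are saved under pics/ and viewed, and the job is handed in when it is done.

Besides the shell and the picture viewer there is one more tool, called after ">>>" by a JSON object that holds its "method" and its "body". jog_arm: Moves the arm, as the interface text tells. Its arguments: {"type":"object","properties":{"commands":{"type":"array"},"force":{"type":"number"}},"required":["commands"]}

```bash
mkdir -p pics; ls; python3 - <<'E'
from workcell import arm
import cv2,numpy as np,pickle
s=arm.read_state();print(s)
d={}
for n in ["side","top"]:
    c=arm.snapshot(n);d[n]=c;cv2.imwrite(f"pics/{n}0.png",c["frame"])
    print(n,c["camera_matrix"],c["position"],c["rotation"])
pickle.dump(d,open("d0.pkl","wb"))
E
```

```text
pics
{'clock': 0.0, 'joints': array([ 1.16692212e+00,  8.79650408e-02,  1.37224827e+00,  5.85205455e-06,
        1.68360682e+00, -1.03124908e-01]), 'qd': array([-2.27136629e-04,  3.62373834e-04, -9.80594858e-05,  3.30651010e-05,
        9.28423559e-04, -8.52410851e-04]), 'tau': array([-5.80701908e-04, -3.40179527e+01, -3.02430689e+01,  7.18572945e-02,
        3.28462792e-02, -1.36943545e-04]), 'ee_pos': array([162.71949008, 524.78003648, 195.60176531]), 'ee_rot': array([-1.57056124,  0.00221504,  1.27004794]), 'wrist_force': array([ 0.114967  , -0.04539883, -0.25996444]), 'moment': array([-0.02744724,  0.01578866,  0.0291014 ]), 'gripper_width': 93.76529697646949}
side [[441.89787306   0.         325.19556742]
 [  0.         441.89787306 207.6468103 ]
 [  0.           0.           1.        ]] [ 440.93596993 -877.9520634   485.13911621] [-1.98297199 -0.01619351 -0.13246472]
top [[399.26954193   0.         320.49992344]
 [  0.         399.26954193 197.74804425]
 [  0.           0.           1.        ]] [ 452.84151502  -11.82303947 1068.46173977] [-3.04757838  0.00383429 -1.55556675]
```

View pics/side0.png

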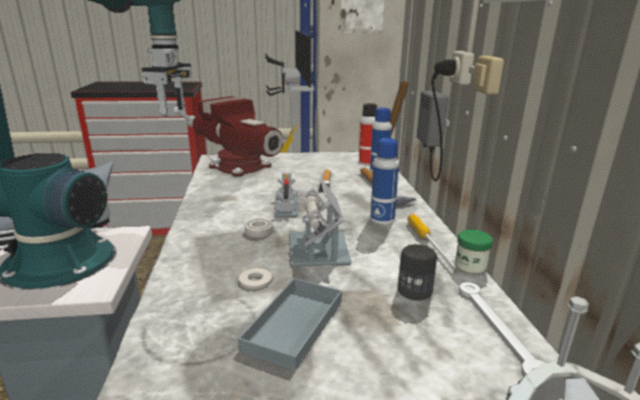

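View pics/top0.png

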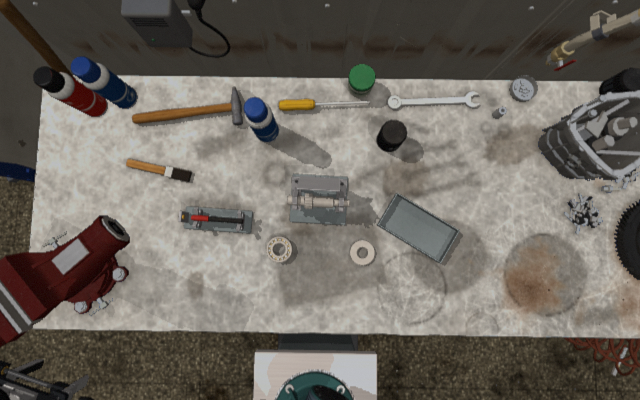

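The top view shows the rest with the red-capped marker at about (217,219), rack with shaft (319,201), tray (418,228), bearing (280,249), washer (362,252), can (262,120) and filter (392,137). Next I'll build a point cloud.

```bash
cat > h.py <<'E'
import numpy as np,cv2,pickle
from scipy.spatial.transform import Rotation as R
def Rm(r): return R.from_euler('xyz',r).as_matrix()
def cloud(c):
    z=c["range_z"].astype(float);K=np.array(c["camera_matrix"])
    v,u=np.mgrid[0:400,0:640]
    p=np.stack([(u-K[0,2])/K[0,0]*z,(v-K[1,2])/K[1,1]*z,z],-1)
    rot=np.array(c["rotation"]); M=Rm(rot) if rot.ndim==1 else rot
    w=p@M.T+np.array(c["position"]); w[z<=0]=np.nan
    return w
def proj(c,P):
    rot=np.array(c["rotation"]); M=Rm(rot)
    q=(np.atleast_2d(P)-np.array(c["position"]))@M
    K=np.array(c["camera_matrix"])
    return np.stack([q[:,0]/q[:,2]*K[0,0]+K[0,2],q[:,1]/q[:,2]*K[1,1]+K[1,2]],-1)
E
python3 - <<'E'
from h import *
d=pickle.load(open('d0.pkl','rb'))
c=d['top'];w=cloud(c)
np.set_printoptions(precision=1,suppress=True)
for u,v in [(217,219),(320,201),(418,228),(280,249),(362,252),(257,105),(392,130),(300,280),(150,280),(420,290)]:
    print(u,v,w[v,u])
cs=d['side'];ws=cloud(cs)
for u,v in [(300,320),(200,260),(259,283)]: print(u,v,ws[v,u])
for n,(u0,v0,u1,v1) in {'rest':(170,190,270,250),'rack':(275,165,365,235)}.items():
    im=c['frame'][v0:v1,u0:u1]; cv2.imwrite(f'pics/{n}0.png',cv2.resize(im,None,fx=7,fy=7,interpolation=cv2.INTER_CUBIC))
im=cs['frame'][160:300,230:380];cv2.imwrite('pics/srack0.png',cv2.resize(im,None,fx=4,fy=4,interpolation=cv2.INTER_CUBIC))
E
```

```text
217 219 [490.1 254.5  58.8]
320 201 [535.1  -5.7 111.8]
418 228 [ 476.3 -266.4    3.9]
280 249 [415.1  99.4  -1. ]
362 252 [ 410.5 -118.6   -1.5]
257 105 [737.8 136.3 208.8]
392 130 [ 718.3 -183.1   88.1]
300 280 [334.8  44.6  -0.7]
150 280 [328.7 440.6   0.4]
420 290 [ 314.2 -270.9    2.1]
300 320 [ 487.6 -258.2    1.8]
200 260 [291.3 -27.2  -1.8]
259 283 [ 417.4 -142.8    6.7]
```

View pics/rest0.png

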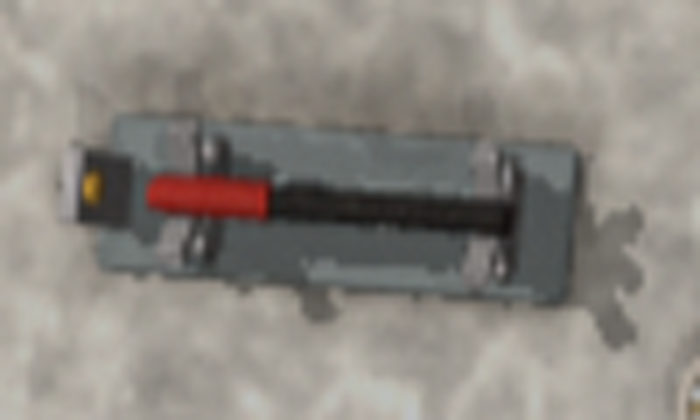

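View pics/rack0.png

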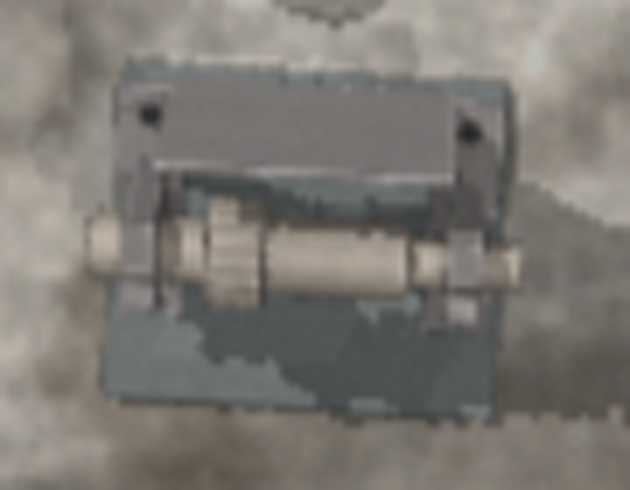

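View pics/srack0.png

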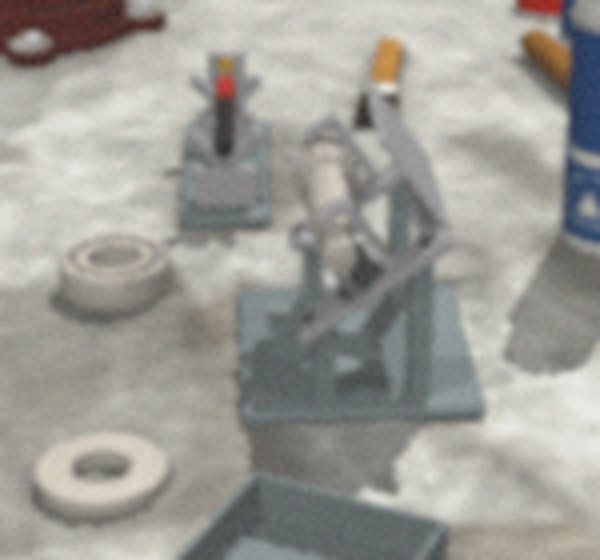

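```bash
cat > meas.py <<'E'
from h import *
np.set_printoptions(precision=1,suppress=True)
d=pickle.load(open('d0.pkl','rb'))
c=d['top'];w=cloud(c)
# residual bench plane
b=w[(np.abs(w[...,2])<15)&(w[...,0]>250)&(w[...,0]<800)&(np.abs(w[...,1])<500)]
A=np.c_[b[:,:2],np.ones(len(b))];s=np.linalg.lstsq(A,b[:,2],rcond=None)[0];print('plane',s*1000, 'std',np.std(b[:,2]-A@s),np.median(b[:,2]))
f=c['frame'].astype(float)
def box(x0,x1,y0,y1,z0,z1):
    return (w[...,0]>x0)&(w[...,0]<x1)&(w[...,1]>y0)&(w[...,1]<y1)&(w[...,2]>z0)&(w[...,2]<z1)
def rect(m,name):
    p=w[m];p=p[:, :2].astype(np.float32);r=cv2.minAreaRect(p);print(name,len(p),r)
rect(box(430,560,150,365,-100,300)&(f.std(-1)<8)&False|box(440,540,150,350,5,20),'restbase')
rect(box(450,530,150,350,40,80),'rest high')
rect(box(450,620,-90,90,3,20),'rackbase')
rect(box(450,640,-90,90,3,300),'rackall')
rect(box(330,600,-400,-120,12,40),'tray')
# marker axis via depth
m=box(450,530,160,340,40,75)
p=w[m]
print('rest high z', np.percentile(p[:,2],[5,25,50,75,95]))
# marker by color
hsv=cv2.cvtColor(c['frame'],cv2.COLOR_BGR2HSV)
red=(hsv[...,1]>150)&m; bl=(hsv[...,2]<60)&m
q=w[red|bl];print('marker n',len(q),q.min(0),q.max(0))
mu=q[:,:2].mean(0);u,s_,vt=np.linalg.svd(q[:,:2]-mu);print(mu,vt[0],np.degrees(np.arctan2(vt[0,1],vt[0,0])),(((q[:,:2]-mu)@vt[0]).min(),((q[:,:2]-mu)@vt[0]).max()), np.median(q[:,2]))
# base edge pixels in colour : bluish dark grey mask
E
python3 meas.py
```

```text
plane [   0.2    0.8 -879.5] std 2.9274543833464883 -1.1584333738512669
restbase 845 ((491.54974365234375, 263.57464599609375), (174.29299926757812, 59.8221321105957), 86.61197662353516)
rest high 479 ((492.28009033203125, 270.8392333984375), (159.03921508789062, 51.439964294433594), 86.99341583251953)
rackbase 1112 ((534.2142333984375, -2.3724288940429688), (166.20462036132812, 171.32530212402344), 0.8732920289039612)
rackall 2733 ((543.8016357421875, -2.226287841796875), (185.38168334960938, 171.32530212402344), 0.8732920289039612)
tray 411 ((450.1955871582031, -246.25558471679688), (190.74388122558594, 165.64108276367188), 59.47227478027344)
rest high z [47.6 51.2 53.8 55.7 58.7]
marker n 250 [481.  191.7  47.6] [500.  339.8  61.9]
[490.6 258.2] [-0.1 -1. ] -93.57365149846036 (np.float64(-81.6289867294615), np.float64(66.81774777661361)) 54.06667779077094
```

>>> {"method": "jog_arm", "body": {"commands": [0,0,0,0.1,-1,0,0,0,0.1,-1,0,0,0,0,-1]}}

```text
clock: 0.4
ee_pos: [162.8, 525.0, 196.1]
ee_rot: [-1.571, 0.001, 1.07]
wrist_force: [0.5, -1.5, -0.1]
gripper_width: 93.5
```

```bash
python3 - <<'E'
from workcell import arm
s=arm.read_state();print(s['joints'],s['ee_pos'],s['ee_rot'])
print([a for a in dir(arm) if not a.startswith('_')])
E
```

```text
[1.16689018e+00 8.76575079e-02 1.37153751e+00 1.06462190e-05
 1.68361124e+00 9.67285543e-02] [162.84167802 525.02585682 196.1304176 ] [-1.57090300e+00  1.20896025e-03  1.07016275e+00]
['MotionError', 'finish_job', 'read_state', 'snapshot']
```

```bash
cat > plan.py <<'E'
from h import *
# plan straight move from pose (p,rpy) to target p,yaw  (general tool axes)
def plan(p,rot,tp,turn,n,g):
    M=Rm(rot) if np.ndim(rot)==1 else rot
    p=np.array(p,float);tp=np.array(tp,float);out=[]
    dt=turn/n
    for i in range(n):
        r=n-i
        dw=(tp-p)/r
        dl=np.round(M.T@dw/1000,4);t=round(dt,3)
        out+=[*[float(a) for a in dl],t,g]
        p=p+M@dl*1000
        M=M@R.from_euler('y',t).as_matrix()
    return out,p,M
def show(o):
    print('['+', '.join(f'{a:g}' for a in o)+']')
E
python3 - <<'E'
from plan import *
o,p,M=plan([162.8,525,196.1],[-1.5708,0,1.07],[400,280,235],1.07+.06,9,-1);show(o);print(p)
o,p,M=plan(p,M,[488,263,235],0,3,-1);show(o);print(p)
E
```

```text
[-0.0112, -0.0043, -0.0362, 0.126, -1, -0.0066, -0.0043, -0.0373, 0.126, -1, -0.0018, -0.0043, -0.0378, 0.126, -1, 0.0029, -0.0043, -0.0378, 0.126, -1, 0.0076, -0.0043, -0.0371, 0.126, -1, 0.0123, -0.0043, -0.0359, 0.126, -1, 0.0167, -0.0044, -0.034, 0.126, -1, 0.0208, -0.0043, -0.0317, 0.126, -1, 0.0246, -0.0044, -0.0288, 0.126, -1]
[400.0327649  280.02547371 235.00119643]
[0.0296, 0, -0.0038, 0, -1, 0.0296, 0, -0.0038, 0, -1, 0.0297, 0, -0.0038, 0, -1]
[488.02165781 262.96309624 235.00151004]
```

>>> {"method": "jog_arm", "body": {"commands": [-0.011,-0.0045,-0.036,0.126,-1,-0.0065,-0.0045,-0.037,0.126,-1,-0.002,-0.0045,-0.038,0.126,-1,0.003,-0.0045,-0.038,0.126,-1,0.0075,-0.0045,-0.037,0.126,-1,0.0125,-0.0045,-0.036,0.126,-1,0.0165,-0.0045,-0.034,0.126,-1,0.021,-0.0045,-0.032,0.126,-1,0.0245,-0.0045,-0.029,0.126,-1,0.03,0,-0.004,0,-1,0.03,0,-0.004,0,-1,0.03,0,-0.004,0,-1]}}

```text
clock: 1.6
ee_pos: [490.3, 261.5, 237.1]
ee_rot: [-1.571, 0.0, -0.062]
wrist_force: [-0.2, 0.9, 1.0]
gripper_width: 93.9
```

>>> {"method": "jog_arm", "body": {"commands": [0,0,0,0,-1,0,0,0,0,-1]}}

```text
clock: 1.8
ee_pos: [489.1, 262.0, 236.5]
ee_rot: [-1.571, 0.002, -0.063]
wrist_force: [-0.4, -0.4, 0.2]
gripper_width: 94.3
```

```bash
cat >> h.py <<'E'
def wrist(arm,tag):
    s=arm.read_state();c=arm.snapshot('wrist')
    pickle.dump((s,c),open(tag+'.pkl','wb'));cv2.imwrite(f'pics/{tag}.png',c['frame']);return s,c
def wcloud(s,c):
    K=np.array(c['camera_matrix']);z=c['range_z'].astype(float)
    v,u=np.mgrid[0:400,0:640];dx=u-K[0,2];dy=v-K[1,2]
    r=np.hypot(dx/K[0,0],dy/K[1,1]);r=np.maximum(r,1e-9)
    t=np.tan(r)*z
    p=np.stack([dx/K[0,0]/r*t,dy/K[1,1]/r*t,z],-1)
    m=np.array(c['mount']);q=p@m[:3,:3].T+m[:3,3]
    w=q@Rm(s['ee_rot']).T+s['ee_pos'];w[(z<=0)|(r>1.45)]=np.nan
    return w
def wproj(s,c,P):
    m=np.array(c['mount']);q=(np.atleast_2d(P)-s['ee_pos'])@Rm(s['ee_rot'])
    q=(q-m[:3,3])@m[:3,:3];K=np.array(c['camera_matrix'])
    th=np.arctan2(np.hypot(q[:,0],q[:,1]),q[:,2]);ph=np.arctan2(q[:,1],q[:,0])
    return np.stack([K[0,2]+K[0,0]*th*np.cos(ph),K[1,2]+K[1,1]*th*np.sin(ph)],-1)
E
python3 - <<'E'
from workcell import arm
from h import *
s,c=wrist(arm,'w1');print(s['ee_pos'],s['ee_rot'],c['mount'],c['camera_matrix'],s['joints'])
E
```

```text
[489.06299667 262.00640009 236.46957677] [-1.57129108  0.00206393 -0.06345147] [[ 9.99999613e-01 -5.39055080e-04 -6.95007022e-04 -9.86277466e-02]
 [ 5.45846197e-04 -2.39260709e-01  9.70955208e-01 -1.87618871e+02]
 [-6.89686210e-04 -9.70955211e-01 -2.39260322e-01  7.07905924e+01]
 [ 0.00000000e+00  0.00000000e+00  0.00000000e+00  1.00000000e+00]] [[309.70691629   0.         318.57734003]
 [  0.         309.70691629 193.84224625]
 [  0.           0.           1.        ]] [3.89332214e-01 9.55297413e-02 1.28380112e+00 4.66725924e-04
 1.76433416e+00 4.52872466e-01]
```

View pics/w1.png

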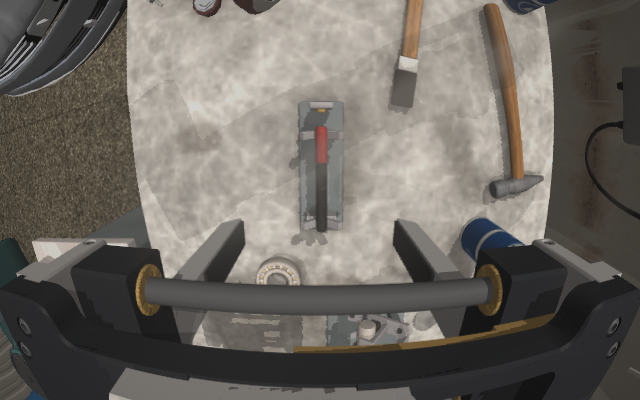

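The wrist view shows the marker lying in the vees along the image, cap end at (322,130) near the stop, tail at (321,230). Everything is centred under the gripper. I'll measure it.

```bash
python3 - <<'E'
from h import *
np.set_printoptions(precision=1,suppress=True)
s,c=pickle.load(open('w1.pkl','rb'));w=wcloud(s,c)
for u,v in [(322,130),(321,160),(321,200),(321,225),(322,104),(180,180),(270,200),(370,324)]: print(u,v,w[v,u],c['range_z'][v,u])
hsv=cv2.cvtColor(c['frame'],cv2.COLOR_BGR2HSV)
m=np.zeros((400,640),bool);m[120:236,312:332]=True
red=m&(hsv[...,1]>140)&(hsv[...,2]>80); 
q=w[red];print('red',len(q),np.nanmedian(q,0),np.nanmin(q,0),np.nanmax(q,0))
m2=m&(hsv[...,2]<75);q=w[m2];print('blk',len(q),np.nanmedian(q,0),np.nanmin(q,0),np.nanmax(q,0))
# predicted edges of rest
for yaw in (-.06,):
  o=np.array([491.5,263.6,0]);Q=R.from_euler('z',yaw).as_matrix()
  P=[[-30,-90,5],[30,-90,5],[30,90,5],[-30,90,5],[-14,88,64],[14,88,64],[0,-66,50],[0,66,50],[-20,56,62],[20,56,62],[-20,-56,60],[20,-56,60]]
  print(wproj(s,c,np.array(P)@Q.T+o)); d=pickle.load(open('d0.pkl','rb'));print(proj(d['top'],np.array(P)@Q.T+o))
im=cv2.resize(c['frame'][90:250,250:390],None,fx=4,fy=4,interpolation=cv2.INTER_CUBIC);cv2.imwrite('pics/w1c.png',im)
E
```

```text
322 130 [496.1 319.3  55.2] 361.24612
321 160 [492.6 283.5  56. ] 369.11136
321 200 [489.5 234.   55.7] 381.2503
321 225 [487.5 201.8  56.8] 387.98557
322 104 [497.9 349.8  64.2] 345.20203
180 180 [280.2 262.8  -0.2] 432.389
270 200 [416.  223.5  -0.7] 439.91333
370 324 [543.7  73.5  98.8] 376.8621
red 11 [496.2 321.4  54. ] [492.7 319.2  52.3] [498.6 321.9  55.3]
blk 449 [488.3 219.   55.4] [479.7 178.8   6.2] [495.8 255.9  58.2]
[[300.3 231.3]
 [341.8 231.1]
 [343.1 103.5]
 [298.3 103.7]
 [308.7 102.7]
 [333.1 102.7]
 [321.2 226.2]
 [320.9 121.5]
 [303.8 130.2]
 [338.2 130.1]
 [305.1 221.4]
 [337.3 221.3]]
[[251.5 233.1]
 [253.5 210.6]
 [186.5 205.5]
 [184.1 228. ]
 [177.5 221.2]
 [178.7 210.1]
 [240.1 220.5]
 [188.7 216.6]
 [190.2 224.6]
 [191.9 208.8]
 [234.6 227.9]
 [236.1 212.1]]
```

View pics/w1c.png

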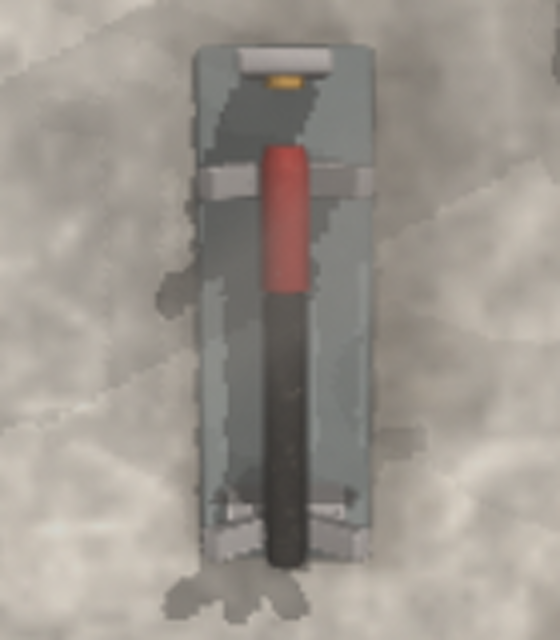

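>>> {"method": "jog_arm", "body": {"commands": [0.002,0.04,-0.005,0,-0.2,0,0.045,0,0,-0.2,0,0.045,0,0,-0.2,0,0.035,0,0,-0.2,0,0.02,0,0,-0.2,0,0.003,0,0,-0.2,0,0,0,0,-0.2,0,0,0,0,1,0,0,0,0,1,0,0,0,0,1,0,0,0,0,1,0,0,0,0,1], "force": 10}}

```text
clock: 3.05
ee_pos: [491.2, 257.2, 49.7]
ee_rot: [-1.57, -0.001, -0.064]
wrist_force: [-0.7, -0.5, -0.6]
gripper_width: 19.9
```

```bash
python3 - <<'E'
from workcell import arm
from h import *
s,c=wrist(arm,'w2');print(s['ee_pos'],s['ee_rot'],s['gripper_width'],s['clock'])
E
```

```text
[491.18436947 257.23373144  49.71078836] [-1.57038613e+00 -6.35921397e-04 -6.40453322e-02] 19.915977406606526 3.05
```

View pics/w2.png

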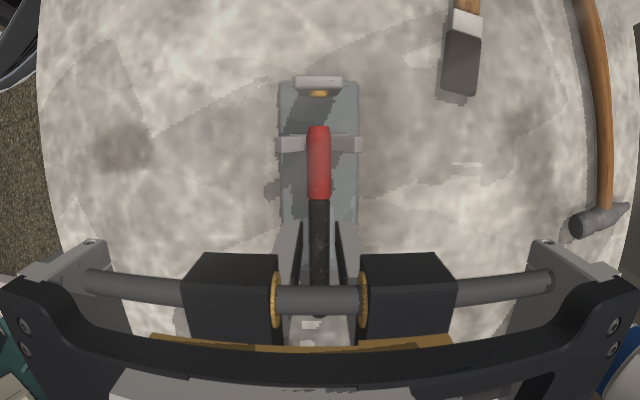

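Fingers straddle the pen mid-body (320,200–315) but are still closing; they need a couple more rows.

>>> {"method": "jog_arm", "body": {"commands": [0,0,0,0,1,0,0,0,0,1,0,-0.02,0,0,1,0,-0.045,0,0,1,0,-0.045,0,0,1,0,-0.045,0,0,1,0,-0.045,0,0,1]}}

```text
clock: 3.8
ee_pos: [490.6, 257.0, 251.1]
ee_rot: [-1.571, -0.0, -0.064]
wrist_force: [0.9, 0.7, 0.1]
gripper_width: 0.7
```

```bash
python3 - <<'E'
from h import *
np.set_printoptions(precision=2,suppress=True)
d=pickle.load(open('d0.pkl','rb'));c=d['top'];w=cloud(c)
z=w[...,2]
roi=np.zeros((400,640),bool);roi[185:270,370:470]=True
m=roi&(z>12)&(z<45)
m=m.astype(np.uint8);n,l,st,ce=cv2.connectedComponentsWithStats(m,connectivity=8);print(st[:,4])
i=1+np.argmax(st[1:,4]);pts=np.argwhere(l==i)[:,::-1].astype(np.float32)
r=cv2.minAreaRect(pts);bx=cv2.boxPoints(r);print(r,bx)
# back-project at z=26
K=np.array(c['camera_matrix']);M=Rm(c['rotation']);o=np.array(c['position'])
ray=np.c_[(bx[:,0]-K[0,2])/K[0,0],(bx[:,1]-K[1,2])/K[1,1],np.ones(4)]@M.T
P=o+ray*((26-o[2])/ray[:,2])[:,None];print(P,P.mean(0));print(np.linalg.norm(np.diff(P,axis=0),axis=1))
e=P[1]-P[0];f=P[2]-P[1];print(np.degrees(np.arctan2(e[1],e[0])),np.degrees(np.arctan2(f[1],f[0])))
cv2.imwrite('pics/tray0.png',cv2.resize(c['frame'][180:280,360:480],None,fx=6,fy=6))
E
```

```text
[255589    410      1]
((418.2740783691406, 227.37391662597656), (74.357666015625, 38.623191833496094), 31.13897132873535) [[376.47 224.68]
 [396.44 191.62]
 [460.08 230.07]
 [440.11 263.13]]
[[ 482.79 -153.15   26.  ]
 [ 570.18 -205.36   26.  ]
 [ 472.08 -370.38   26.  ]
 [ 386.26 -317.44   26.  ]] [ 477.83 -261.58   26.  ]
[101.8  191.98 100.84]
-30.851537164459497 -120.72973735352964
```

View pics/tray0.png

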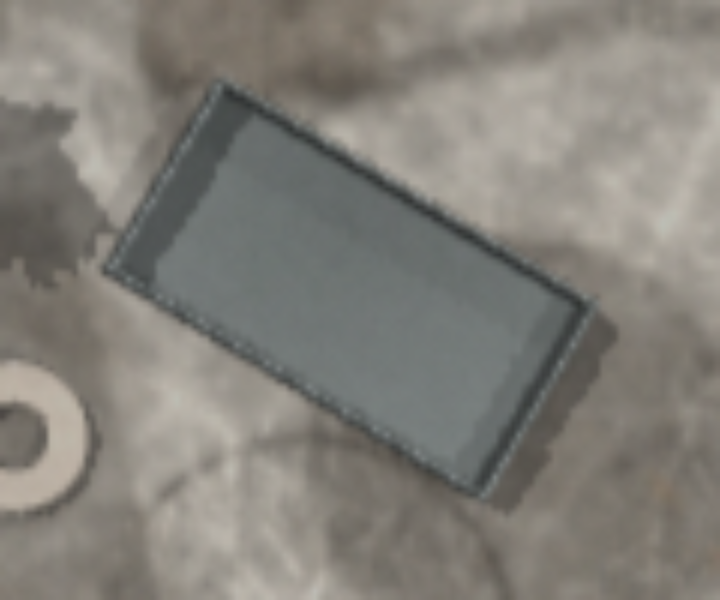

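Tray is well fitted: centre (478,-262), yaw -0.538, 101x191. But the opening of 0.7 mm says the pen slipped out, so I'll look.

```bash
python3 - <<'E'
from workcell import arm
from h import *
s,c=wrist(arm,'w3');print(s['ee_pos'],s['ee_rot'],s['gripper_width'],s['clock'])
E
```

```text
[490.64378547 257.02240092 251.08756359] [-1.57070317e+00 -1.07589442e-04 -6.40161523e-02] 0.67643823884784 3.8
```

View pics/w3.png

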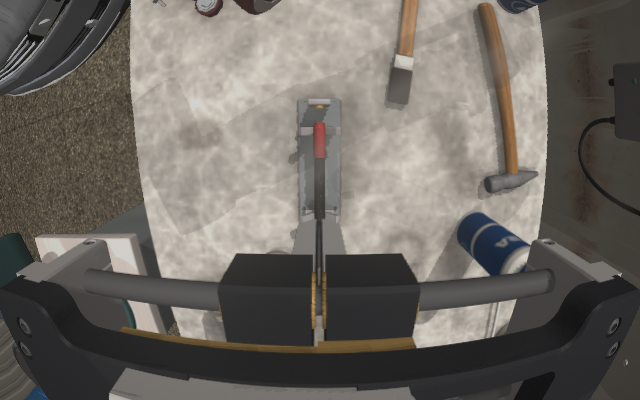

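The pen is undisturbed at (320,125–215); the fingers had not gripped before the lift. Redo, checking the opening before lifting.

>>> {"method": "jog_arm", "body": {"commands": [0,0,0,0,-0.4,0,0.03,0,0,-0.4,0,0.045,0,0,-0.4,0,0.045,0,0,-0.4,0,0.045,0,0,-0.4,0,0.03,0,0,-0.4,0,0.009,0,0,-0.4,0,0,0,0,-0.4,0,0,0,0,0.3,0,0,0,0,0.7,0,0,0,0,1,0,0,0,0,1], "force": 20}}

```text
clock: 5.05
ee_pos: [491.8, 257.5, 46.8]
ee_rot: [-1.57, -0.002, -0.064]
wrist_force: [-0.6, -0.2, -0.6]
gripper_width: 35.9
```

>>> {"method": "jog_arm", "body": {"commands": [0,0,0,0,1,0,0,0,0,1,0,0,0,0,1,0,0,0,0,1,0,0,0,0,1,0,0,0,0,1]}}

```text
clock: 5.65
ee_pos: [491.8, 257.6, 47.6]
ee_rot: [-1.569, -0.002, -0.064]
wrist_force: [-2.4, -0.7, 8.2]
gripper_width: 0.3
```

```bash
python3 - <<'E'
from workcell import arm
from h import *
s,c=wrist(arm,'w4');print(s['ee_pos'],s['ee_rot'],s['gripper_width'],s['clock'])
E
```

```text
[491.79932092 257.59600727  47.6152587 ] [-1.56947543 -0.00236115 -0.06394332] 0.2521495647154293 5.65
```

View pics/w4.png

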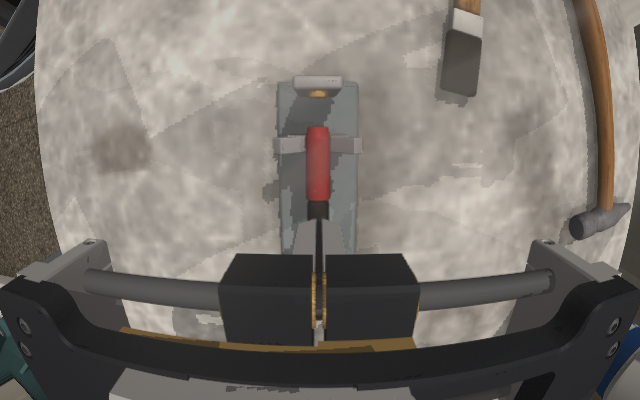

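```bash
python3 - <<'E'
from h import *
np.set_printoptions(precision=1,suppress=True)
for tag,x in (('w1',47),('w4',0)):
    s,c=pickle.load(open(tag+'.pkl','rb'))
    M=Rm(s['ee_rot'])
    for P in ([x,17,8],[x,17,-8],[x,-2,8],[-x,17,8],[x+12,17,8]): print(tag,P,wproj(s,c,M@np.array(P)+s['ee_pos']))
    rz=c['range_z'];w=wcloud(s,c);m=np.isfinite(w[...,0])
    q=(w-s['ee_pos'])@M
    pts=[(237,225),(400,225),(237,240),(200,280),(410,240)] if tag=='w1' else [(318,212),(318,225),(318,240),(313,230),(323,230),(318,260),(312,180)]
    for u,v in pts: print(u,v,rz[v,u],q[v,u])
s,c=pickle.load(open('w4.pkl','rb'))
cv2.imwrite('pics/w4c.png',cv2.resize(c['frame'][100:290,260:380],None,fx=3.1,fy=3.1,interpolation=cv2.INTER_CUBIC))
E
```

```text
w1 [47, 17, 8] [[385.9 210.9]]
w1 [47, 17, -8] [[384.5 232.2]]
w1 [47, -2, 8] [[391.9 219.5]]
w1 [-47, 17, 8] [[252. 211.]]
w1 [59, 17, 8] [[402.3 210.8]]
237 225 179.28955 [-48.8 -18.    9.9]
400 225 180.17429 [ 48.4 -17.1   9.6]
237 240 172.44948 [-47.1 -26.5   3.8]
200 280 117.14361 [-48.7 -82.3   8.6]
410 240 156.67052 [ 47.8 -41.3   9.7]
w4 [0, 17, 8] [[318.9 211.2]]
w4 [0, 17, -8] [[319.  232.9]]
w4 [0, -2, 8] [[319. 220.]]
w4 [0, 17, 8] [[318.9 211.2]]
w4 [12, 17, 8] [[336.3 211.2]]
318 212 187.2893 [-0.6 -8.4 15.3]
318 225 180.73524 [ -0.6 -16.5   9.8]
318 240 159.10173 [ -0.5 -38.9   9.5]
313 230 168.7716 [ -3.3 -28.5  11.2]
323 230 169.51567 [  2.2 -27.8  10.9]
318 260 135.18542 [ -0.5 -63.4  10. ]
312 180 182.21895 [-4.1 -8.7 35.1]
```

View pics/w4c.png

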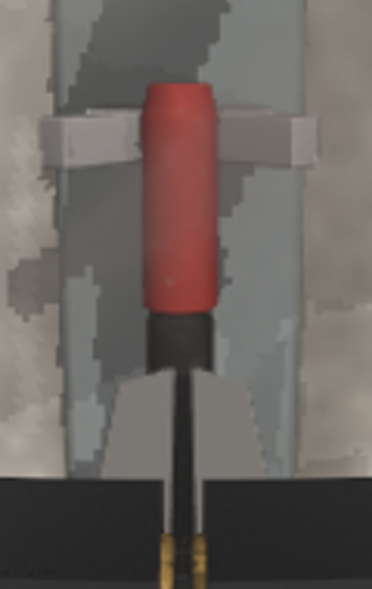

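The pads closed on top of the pen: tip contact at z≈56 with TCP at 47.6 (8 N up), and the image confirms the tips sit at tool y≈-8 rather than +17. I'll use the measured figure and go ~20 mm deeper.

>>> {"method": "jog_arm", "body": {"commands": [0,-0.005,0,0,1,0,-0.005,0,0,-0.4,0,0,0,0,-0.4,0,0,0,0,-0.4,0,0,0,0,-0.4,0,0,0,0,-0.4,0,0,0,0,-0.4,0,0,0,0,-0.4,0,0,0,0,-0.4,0,0,0,0,-0.4]}}

```text
clock: 6.7
ee_pos: [490.9, 257.1, 55.2]
ee_rot: [-1.571, 0.0, -0.064]
wrist_force: [-0.1, 0.6, -0.0]
gripper_width: 65.1
```

```bash
python3 - <<'E'
from workcell import arm
from h import *
np.set_printoptions(precision=1,suppress=True)
s,c=wrist(arm,'w5');print(s['ee_pos'],s['ee_rot'],s['gripper_width'],s['clock'],s['wrist_force'])
w=wcloud(s,c)
M=Rm(s['ee_rot']);q=(w-s['ee_pos'])@M
for v in (150,160,170,180,190,200,210): print(v,w[v,310:330:4].ravel().reshape(-1,3)[:, [0,2]].tolist())
E
cp pics/w5.png /dev/null
```

```text
[490.9 257.1  55.2] [-1.6  0.  -0.1] 65.0551468438302 6.7 [-0.1  0.6 -0. ]
150 [[488.7981560774088, 53.741965150479295], [491.27962865587, 55.52475016356006], [493.7065626607668, 56.442131239176405], [496.11391461979815, 56.33108215315244], [498.5557562553144, 54.39420779746189]]
160 [[488.37214631974996, 53.788614206251324], [490.85504395736797, 54.968990039281664], [493.29990871737266, 55.55467567265534], [495.7301949185096, 55.809669378654526], [498.1917740616676, 53.568452490914474]]
170 [[487.8992381954094, 52.82523172879929], [490.43923373013973, 55.050081404447944], [492.901469117557, 55.85324185261525], [495.3424895623962, 55.556039487894054], [497.8059376967449, 54.17819115822025]]
180 [[487.5108058748011, 54.19790912254401], [490.0497670087876, 56.26786755758915], [492.49436411639005, 55.80289016047442], [494.950638542881, 55.14068780835436], [497.41755559072124, 55.166544272030194]]
190 [[487.00377498139346, 52.94739116357727], [489.6213121483619, 56.28259386345748], [492.09631577882845, 56.59273877193923], [494.55795908536965, 55.757592276379356], [497.05326338515795, 53.69607156593676]]
200 [[486.4832048491902, 51.765806060684234], [489.12538306469077, 54.518075665440435], [491.64731626801324, 54.96501291479035], [494.153119392837, 54.794949126174664], [496.66767387520446, 54.104070466137124]]
210 [[486.0129967338079, 51.97536061805368], [488.6821750532185, 54.743181410775236], [491.2497202784492, 56.335581714347555], [493.7510424776611, 55.26008306156483], [496.2811753128521, 54.34241552861042]]
```

View pics/w5.png

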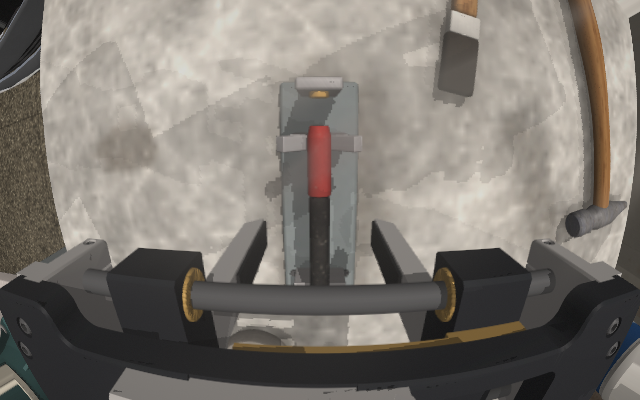

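Pen undisturbed at (320,125–285), fingers open either side. Descending 27 mm and closing.

>>> {"method": "jog_arm", "body": {"commands": [0,0.015,0,0,-0.4,0,0.012,0,0,-0.4,0,0,0,0,1,0,0,0,0,1,0,0,0,0,1,0,0,0,0,1,0,0,0,0,1,0,0,0,0,1,0,0,0,0,1,0,0,0,0,1,0,0,0,0,1,0,0,0,0,1], "force": 12}}

```text
clock: 7.95
ee_pos: [491.3, 257.2, 28.6]
ee_rot: [-1.57, -0.001, -0.064]
wrist_force: [0.4, -0.6, -0.1]
gripper_width: 13.3
```

```bash
python3 - <<'E'
from plan import *
p=[491.3,257.2,28.6]
o,p,M=plan(p,[-1.5708,0,-.064],[491.3,257.2,198],0,5,1);show(o)
o,p,M=plan(p,M,[478,-262,198],.474,13,1);show(o);print(p)
E
```

```text
[0, -0.0339, -0, 0, 1, -0, -0.0339, -0, 0, 1, -0, -0.0339, -0, 0, 1, -0, -0.0338, -0, 0, 1, 0, -0.0339, -0, 0, 1]
[0.0015, 0, -0.0399, 0.036, 1, 0.003, 0, -0.0398, 0.036, 1, 0.0044, 0, -0.0397, 0.036, 1, 0.0058, 0, -0.0395, 0.036, 1, 0.0073, 0, -0.0393, 0.036, 1, 0.0087, 0, -0.039, 0.036, 1, 0.01, 0, -0.0387, 0.036, 1, 0.0114, 0, -0.0383, 0.036, 1, 0.0128, 0, -0.0378, 0.036, 1, 0.0142, 0, -0.0374, 0.036, 1, 0.0155, 0, -0.0368, 0.036, 1, 0.0168, 0, -0.0363, 0.036, 1, 0.0181, 0, -0.0356, 0.036, 1]
[ 477.96333451 -261.97887965  198.00190628]
```

>>> {"method": "jog_arm", "body": {"commands": [0,-0.02,0,0,1,0,-0.035,0,0,1,0,-0.04,0,0,1,0,-0.04,0,0,1,0,-0.035,0,0,1,0,0,0,0,1]}}

```text
clock: 8.55
ee_pos: [493.5, 258.4, 205.0]
ee_rot: [-1.565, -0.011, -0.064]
wrist_force: [-0.1, 0.3, 0.5]
gripper_width: 12.9
```

>>> {"method": "jog_arm", "body": {"commands": [0.0015,0,-0.04,0.036,1,0.003,0,-0.04,0.036,1,0.0045,0,-0.04,0.036,1,0.006,0,-0.0395,0.036,1,0.0075,0,-0.0395,0.036,1,0.0085,0,-0.039,0.036,1,0.01,0,-0.0385,0.036,1,0.0115,0,-0.0385,0.036,1,0.013,0,-0.038,0.036,1,0.014,0,-0.0375,0.036,1,0.0155,0,-0.037,0.036,1,0.017,0,-0.0365,0.036,1]}}

```text
clock: 9.75
ee_pos: [477.8, -224.8, 196.6]
ee_rot: [-1.57, 0.003, -0.498]
wrist_force: [0.9, 0.2, 0.3]
gripper_width: 12.8
```

>>> {"method": "jog_arm", "body": {"commands": [0.018,0,-0.0355,0.036,1,0,0,0,0,1]}}

```text
clock: 9.95
ee_pos: [476.3, -267.3, 195.7]
ee_rot: [-1.572, 0.003, -0.538]
wrist_force: [0.3, 0.7, -0.2]
gripper_width: 12.9
```

```bash
python3 - <<'E'
from workcell import arm
from h import *
np.set_printoptions(precision=1,suppress=True)
s,c=wrist(arm,'w6');print(s['ee_pos'],s['ee_rot'],s['gripper_width'],s['clock'],s['wrist_force'])
E
```

```text
[ 476.3 -267.3  195.7] [-1.6  0.  -0.5] 12.934857990605112 9.95 [ 0.3  0.7 -0.2]
```

View pics/w6.png

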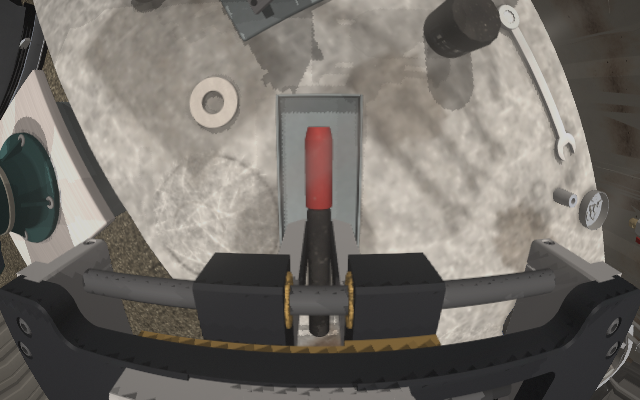

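The pen is held (13 mm) and lined up within the tray (278–360, from v=95). Lowering.

>>> {"method": "jog_arm", "body": {"commands": [0,0.03,0,0,1,0,0.045,0,0,1,0,0.045,0,0,1,0,0.04,0,0,1,0,0.02,0,0,1,0,0.008,0,0,1,0,0.005,0,0,1,0,0,0,0,1,0,0,0,0,0.5,0,0,0,0,0.4,0,0,0,0,0.3,0,0,0,0,0.3]}}

```text
clock: 11.2
ee_pos: [478.1, -263.8, 6.0]
ee_rot: [-1.571, -0.001, -0.532]
wrist_force: [0.1, -0.7, 0.2]
gripper_width: 32.9
```

```bash
python3 - <<'E'
from workcell import arm
from h import *
np.set_printoptions(precision=1,suppress=True)
s,c=wrist(arm,'w7');print(s['ee_pos'],s['ee_rot'],s['gripper_width'],s['clock'],s['wrist_force'])
E
```

```text
[ 478.1 -263.8    6. ] [-1.6 -0.  -0.5] 32.94743194864156 11.2 [ 0.1 -0.7  0.2]
```

View pics/w7.png

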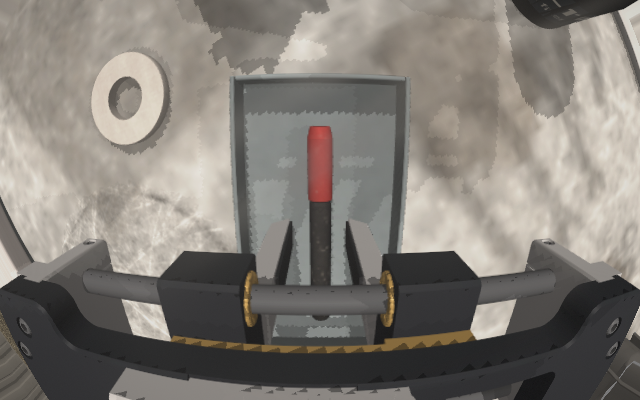

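The pen lies free on the tray floor (320,125–320). Up and across to view the rack.

```bash
python3 - <<'E'
from plan import *
p=[478.1,-263.8,6]
o,p,M=plan(p,[-1.5708,0,-.533],[478,-264,260],0,6,.3);show(o)
o,p,M=plan(p,M,[520,-5,300],-.473,7,-.1);show(o);print(p)
d=pickle.load(open('d0.pkl','rb'));w=cloud(d['top'])
np.set_printoptions(precision=0,suppress=True)
for u,v in [(300,85),(330,85),(300,70),(300,60),(300,40),(300,10),(200,60),(180,20),(420,60)]: print(u,v,w[v,u])
E
```

```text
[0, -0.0423, -0, 0, 0.3, 0, -0.0423, -0, 0, 0.3, 0, -0.0423, -0.0001, 0, 0.3, 0, -0.0424, -0, 0, 0.3, 0, -0.0423, -0.0001, 0, 0.3, 0, -0.0424, -0, 0, 0.3]
[-0.0136, -0.0057, 0.0349, -0.068, -0.1, -0.0112, -0.0057, 0.0358, -0.068, -0.1, -0.0088, -0.0057, 0.0364, -0.068, -0.1, -0.0063, -0.0057, 0.037, -0.068, -0.1, -0.0038, -0.0057, 0.0373, -0.068, -0.1, -0.0012, -0.0058, 0.0374, -0.068, -0.1, 0.0014, -0.0057, 0.0375, -0.068, -0.1]
[520.02658634  -4.97230737 299.9991029 ]
300 85 [865.  55.   0.]
330 85 [867. -28.   0.]
300 70 [950.  62. -97.]
300 60 [948.  58. -25.]
300 40 [950.  52.  90.]
300 10 [948.  44. 229.]
200 60 [966. 358. -73.]
180 20 [921. 308. 230.]
420 60 [ 970. -292.  -61.]
```

>>> {"method": "jog_arm", "body": {"commands": [0,-0.025,0,0,0.3,0,-0.04,0,0,0.3,0,-0.05,0,0,0.3,0,-0.05,0,0,0.3,0,-0.05,0,0,0.3,0,-0.04,0,0,0.3]}}

```text
clock: 11.85
ee_pos: [478.0, -263.7, 264.1]
ee_rot: [-1.571, -0.004, -0.532]
wrist_force: [-0.6, -0.2, 0.2]
gripper_width: 33.0
```

>>> {"method": "jog_arm", "body": {"commands": [-0.0135,-0.0055,0.035,-0.068,0.05,-0.011,-0.0055,0.036,-0.068,0.05,-0.009,-0.0055,0.0365,-0.068,0.05,-0.0065,-0.0055,0.037,-0.068,0.05,-0.004,-0.006,0.0375,-0.068,0.05,-0.001,-0.006,0.0375,-0.068,0.05,0.0015,-0.006,0.0375,-0.068,0.05,0,0,0,0,0.05,0,0,0,0,0.05]}}

```text
clock: 12.75
ee_pos: [519.8, -3.4, 300.4]
ee_rot: [-1.571, -0.0, -0.055]
wrist_force: [-0.1, -0.1, 0.0]
gripper_width: 44.4
```

```bash
python3 - <<'E'
from workcell import arm
from h import *
np.set_printoptions(precision=3,suppress=True)
s,c=wrist(arm,'w8');print(s['ee_pos'],s['ee_rot'],s['gripper_width'],s['clock'],s['wrist_force'],s['joints'])
cv2.imwrite('pics/w8c.png',cv2.resize(c['frame'][80:250,230:410],None,fx=3.5,fy=3.5,interpolation=cv2.INTER_CUBIC))
E
```

```text
[519.754  -3.43  300.403] [-1.571 -0.    -0.055] 44.352692609870346 12.75 [-0.108 -0.135  0.033] [-0.115  0.022  1.235 -0.001  1.884 -0.06 ]
```

View pics/w8c.png

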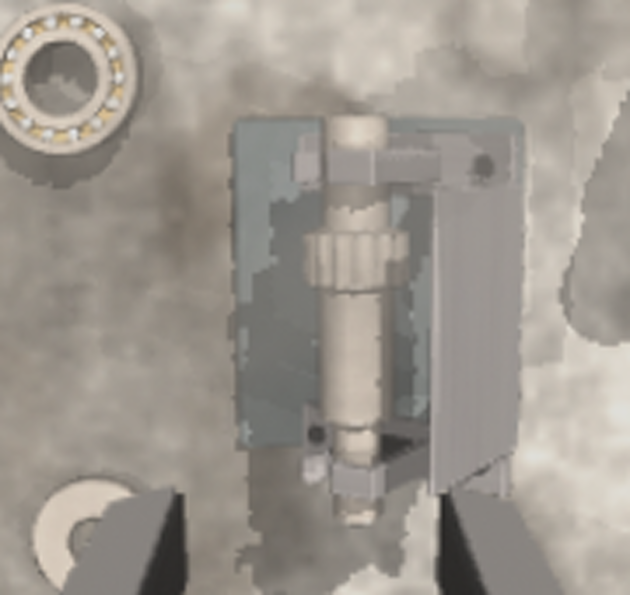

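The crop shows the shaft vertical in the image (ends at crop (357,115) and (357,520)), hooks arching from the right, guard plate front edge at crop u≈435, and the yaw matching the tool. Fit the axis.

```bash
cat > rackfit.py <<'E'
from h import *
from scipy.optimize import least_squares
np.set_printoptions(precision=2,suppress=True)
s,c=pickle.load(open('w8.pkl','rb'));w=wcloud(s,c)
def sub(u0,u1,v0,v1): 
    q=w[v0:v1,u0:u1].reshape(-1,3);return q[np.isfinite(q[:,0])]
b=sub(320,342,165,200);b=b[b[:,2]>95]
print(len(b),b.mean(0),b[:,2].max())
def res(p,q,r):  # axis: x=a+b*(y), z=h level-ish
    a,k,h=p;n=np.array([k,1,0]);n/=np.linalg.norm(n)
    d=q-[a,0,h];d=d-np.outer(d@n,n);return np.linalg.norm(d,axis=1)-r
f=least_squares(res,[530,0.05,100],args=(b,14),loss='soft_l1',f_scale=1.0);print('body fit',f.x,np.std(f.fun))
f2=least_squares(lambda p:res([p[0],p[1],100],b,14),[530,0.05],loss='soft_l1',f_scale=1.0);print('z fixed',f2.x,np.std(f2.fun))
# per-row center via ridge
# shaft ends: top end v, bottom end v
for v in (112,113,114,115,116,118,225,226,227,228,229,230): 
    i=int(round((357/3.5)+230)); print(v,w[v,i],end=' ')
print()
for u in (352,354,356,358,360,365): print(u,w[170,u],w[150,u],w[200,u])
d=pickle.load(open('d0.pkl','rb'));wt=cloud(d['top'])
m=(wt[...,2]>100)&(wt[...,2]<118)&(wt[...,0]>500)&(wt[...,0]<560)&(wt[...,1]>-40)&(wt[...,1]<5)
bt=wt[m];ft=least_squares(res,[530,0.05,100],args=(bt,14),loss='soft_l1');print('top',len(bt),ft.x)
E
python3 rackfit.py
```

```text
710 [534.93 -11.31 109.85] 113.90971636696523
body fit [536.11   0.04  98.32] 0.6868928676956464
z fixed [536.24   0.04] 0.7601623990532175
112 [544.97  77.08  -1.95] 113 [540.02  73.65 109.5 ] 114 [539.89  72.41 111.03] 115 [539.79  71.19 111.86] 116 [539.77  69.98 111.04] 118 [539.68  67.55 110.1 ] 225 [533.31 -69.16 107.6 ] 226 [533.25 -70.46 107.84] 227 [533.22 -72.22 106.83] 228 [533.14 -73.3  107.68] 229 [533.08 -74.78 107.45] 230 [ 535.68 -116.32    1.06] 
352 [571.84 -15.85   4.84] [572.67  16.4    8.44] [562.88 -44.13  81.23]
354 [559.37   9.35 151.77] [560.13  31.58 152.2 ] [558.42 -25.18 150.86]
356 [561.84   8.86 149.6 ] [562.65  31.18 149.37] [560.78 -25.5  150.14]
358 [564.71   7.84 144.34] [565.28  30.73 146.09] [563.69 -27.08 144.88]
360 [567.63   6.85 139.29] [568.04  30.21 142.11] [566.67 -28.66 139.65]
365 [574.65   5.1  130.88] [575.29  28.81 131.41] [574.08 -31.92 129.1 ]
top 206 [536.1    0.04  97.44]
```

Shaft axis: (536.1, -0.7), z≈98–100, yaw ≈ -0.045, ends at y ≈ ±75: consistent with the given sizes. The guard's top edge is 22 mm in x and 52 mm above the axis, so a vertical finger would foul it and the tool must be tilted. Since the jog only turns about tool y, I'll test what the arm does at its reach limit, in clear space.

>>> {"method": "jog_arm", "body": {"commands": [0.03,-0.01,0,0,0.05,0.045,-0.01,0,0,0.05,0.045,-0.01,0,0,0.05,0.045,-0.01,0,0,0.05,0.045,0,0,0,0.05,0.03,0,0,0,0.05]}}

```text
clock: 13.4
ee_pos: [759.8, -20.1, 336.4]
ee_rot: [-1.571, -0.0, -0.06]
wrist_force: [44.6, 0.1, 72.8]
gripper_width: 44.7
```

>>> {"method": "jog_arm", "body": {"commands": [0.02,0,0,0,0.05,0.02,0,0,0,0.05,0.02,0,0,0,0.05]}}

```text
clock: 13.7
ee_pos: [785.3, -21.1, 319.3]
ee_rot: [-1.57, -0.038, -0.058]
wrist_force: [0.2, 0.4, 0.8]
gripper_width: 45.0
```

```bash
python3 - <<'E'
from workcell import arm
import numpy as np
np.set_printoptions(precision=3,suppress=True)
s=arm.read_state();print(s['ee_pos'],s['ee_rot'],s['joints'],s['clock'])
E
```

```text
[785.329 -21.091 319.26 ] [-1.57  -0.038 -0.058] [-0.1    0.72   0.274  0.003  2.11  -0.041] 13.7
```

```bash
cat > kin.py <<'E'
from h import *
from scipy.optimize import least_squares
S=[([1.16692,.087965,1.372248,1.6836],[162.72,524.78,195.6]),([-.1,.72,.274,2.11],[785.33,-21.09,319.26])]
for t in ('w1','w2','w3','w4','w5','w6','w7','w8'):
    s,_=pickle.load(open(t+'.pkl','rb'));j=s['joints'];S.append(([j[0],j[1],j[2],j[4]],s['ee_pos']))
def fk(P,q):
    d,a1,h,a2,a3,L,k=P;q1,q2,q3,q5=q
    r=a1+a2*np.sin(q2)+a3*np.sin(q2+q3)+k*np.cos(q2+q3)+L*np.sin(q2+q3+q5)
    z=h+a2*np.cos(q2)+a3*np.cos(q2+q3)-k*np.sin(q2+q3)+L*np.cos(q2+q3+q5)
    return np.array([r*np.cos(q1)-d*np.sin(q1),r*np.sin(q1)+d*np.cos(q1),z])
def rs(P): return np.concatenate([fk(P,q)-p for q,p in S]+[[(P[5]-300)*1e-3]])
f=least_squares(rs,[56,0,400,400,400,300,0]);
if __name__=='__main__': print(np.round(f.x,1),np.abs(f.fun).max(),np.round(f.fun[3:6],1))
P=f.x
E
python3 kin.py
```

```text
[ 56.6  -0.  155.3 449.  499.8 362.  100.7] 0.7746236612048456 [-0.1 -0.8 -0. ]
```

>>> {"method": "jog_arm", "body": {"commands": [0.02,0,0,0,0.05,0.02,0,0,0,0.05,0.02,0,0,0,0.05,0.02,0,0,0,0.05]}}

```text
clock: 14.1
ee_pos: [819.7, -22.9, 291.5]
ee_rot: [-1.568, -0.081, -0.056]
wrist_force: [-0.5, 0.1, -1.0]
gripper_width: 44.8
```

```bash
python3 - <<'E'
from workcell import arm
import numpy as np
np.set_printoptions(precision=3,suppress=True)
s=arm.read_state();print(s['ee_pos'],s['ee_rot'],s['joints'],s['clock'],s['wrist_force'])
E
```

```text
[819.656 -22.896 291.5  ] [-1.568 -0.081 -0.056] [-0.1    0.757  0.274  0.007  2.03  -0.041] 14.1 [-0.548  0.095 -1.02 ]
```

The tilt grows (-0.081) in the needed sense and persists. I'll model this to choose an efficient, clear way.

```bash
cat > sim.py <<'E'
from kin import *
lo=np.array([-.76,.274,.17]);hi=np.array([2.03,2.55,2.646])
def f2(q):
    p=fk(P,[0,q[0],q[1],q[2]]);return np.array([p[0],p[2],np.pi-q.sum()])  # r,z,tilt forward
def row(q,sx,sy,W):
    c=f2(q);th=c[2]
    # tool x = (cos th,  sin th), tool y=(sin th,-cos th)
    t=c[:2]+1000*(sx*np.array([np.cos(th),np.sin(th)])+sy*np.array([np.sin(th),-np.cos(th)]))
    g=lambda x:np.r_[f2(x)[:2]-t,W*(f2(x)[2]-th)]
    return least_squares(g,np.clip(q,lo+1e-6,hi-1e-6),bounds=(lo,hi)).x
if __name__=='__main__':
    np.set_printoptions(precision=3,suppress=True)
    q0=np.array([.72,.2741,2.11])
    for W in (100,200,400,600,1000,1500,2000):
        q=q0.copy()
        for i in range(4): q=row(q,.02,0,W)
        print(W,q,f2(q)-f2(q0))
    print('actual',[.757,.274,2.03],'34.3 -27.8 .043')
E
python3 sim.py
```

```text
100 [0.726 0.274 1.905] [74.342  5.507  0.199]
200 [0.733 0.274 1.939] [63.388 -3.172  0.158]
400 [0.746 0.274 1.999] [ 44.191 -17.928   0.085]
600 [0.754 0.274 2.029] [ 34.464 -25.184   0.048]
1000 [0.76  0.274 2.051] [ 27.266 -30.462   0.02 ]
1500 [0.762 0.274 2.059] [ 24.568 -32.419   0.009]
2000 [0.763 0.274 2.062] [ 23.564 -33.145   0.005]
actual [0.757, 0.274, 2.03] 34.3 -27.8 .043
```

```bash
python3 - <<'E'
from sim import *
np.set_printoptions(precision=3,suppress=True)
q0=np.array([.757,.2741,2.03]);print(f2(q0))
for wd in range(0,181,15):   # world direction of command, deg above +x
    q=q0.copy()
    for i in range(16):
        th=f2(q)[2];a=np.radians(wd)-th   # in tool: x comp cos, -y comp sin
        q=row(q,.05*np.cos(a),-.05*np.sin(a),620)
    print(wd,q,f2(q))
E
```

```text
[817.949 291.281   0.08 ]
0 [1.071 0.274 1.208] [1104.805   83.339    0.589]
15 [0.915 0.274 1.331] [1067.923  227.05     0.621]
30 [0.754 0.274 1.481] [1001.295  362.619    0.632]
45 [0.591 0.274 1.654] [907.019 481.722   0.623]
60 [0.432 0.274 1.845] [790.329 577.606   0.591]
75 [0.282 0.274 2.05 ] [659.33  646.454   0.536]
90 [0.15  0.274 2.26 ] [524.256 688.598   0.457]
105 [0.041 0.274 2.467] [396.5   708.859   0.359]
120 [-0.034  0.274  2.646] [293.118 715.205   0.255]
135 [-0.166  0.458  2.646] [239.144 693.267   0.204]
150 [-0.4    0.769  2.646] [145.032 639.706   0.127]
165 [-0.76   1.275  2.553] [ 51.219 505.283   0.074]
180 [-0.76   1.676  2.257] [136.995 343.275  -0.032]
```

```bash
python3 - <<'E'
from sim import *
np.set_printoptions(precision=3,suppress=True)
q=np.array([.757,.2741,2.03])
for i in range(24):
    th=f2(q)[2];a=np.radians(62)-th;sx,sy=round(.04*np.cos(a),3),round(-.04*np.sin(a),3)
    q=row(q,sx,sy,620);print(i,sx,sy,q,f2(q))
E
```

```text
0 0.022 -0.034 [0.732 0.274 2.031] [813.835 311.441   0.104]
1 0.022 -0.033 [0.709 0.274 2.032] [809.645 330.695   0.127]
2 0.023 -0.033 [0.685 0.274 2.032] [805.444 349.552   0.151]
3 0.024 -0.032 [0.663 0.274 2.03 ] [801.674 367.322   0.174]
4 0.025 -0.032 [0.642 0.274 2.027] [797.917 384.814   0.199]
5 0.025 -0.031 [0.621 0.274 2.024] [794.193 401.591   0.223]
6 0.026 -0.03 [0.601 0.274 2.019] [790.983 417.457   0.248]
7 0.027 -0.03 [0.582 0.274 2.013] [787.806 433.189   0.273]
8 0.028 -0.029 [0.564 0.274 2.006] [785.162 448.138   0.298]
9 0.028 -0.028 [0.547 0.274 1.998] [782.61  462.564   0.323]
10 0.029 -0.028 [0.53  0.274 1.99 ] [780.077 476.993   0.348]
11 0.03 -0.027 [0.513 0.274 1.98 ] [778.1   490.791   0.374]
12 0.03 -0.026 [0.498 0.274 1.97 ] [776.228 504.17    0.4  ]
13 0.031 -0.025 [0.484 0.274 1.958] [774.924 517.019   0.426]
14 0.032 -0.024 [0.47  0.274 1.945] [774.177 529.404   0.452]
15 0.032 -0.024 [0.456 0.274 1.933] [772.923 542.131   0.478]
16 0.033 -0.023 [0.443 0.274 1.919] [772.215 554.455   0.505]
17 0.034 -0.022 [0.431 0.274 1.904] [772.03  566.442   0.532]
18 0.034 -0.021 [0.42  0.274 1.889] [771.935 578.198   0.559]
19 0.035 -0.02 [0.409 0.274 1.873] [772.344 589.697   0.586]
20 0.035 -0.019 [0.399 0.274 1.856] [772.835 601.01    0.613]
21 0.036 -0.018 [0.389 0.274 1.838] [773.799 612.141   0.64 ]
22 0.036 -0.017 [0.38  0.274 1.82 ] [774.832 623.127   0.667]
23 0.037 -0.016 [0.372 0.274 1.801] [776.3   634.001   0.695]
```

>>> {"method": "jog_arm", "body": {"commands": [0.022,-0.034,0,0,0.05,0.022,-0.033,0,0,0.05,0.023,-0.033,0,0,0.05,0.024,-0.032,0,0,0.05,0.025,-0.032,0,0,0.05,0.025,-0.031,0,0,0.05,0.026,-0.03,0,0,0.05,0.027,-0.03,0,0,0.05,0.028,-0.029,0,0,0.05,0.028,-0.028,0,0,0.05]}}

```text
clock: 15.1
ee_pos: [785.1, -28.1, 461.1]
ee_rot: [-1.562, -0.323, -0.058]
wrist_force: [0.4, -0.1, -1.0]
gripper_width: 45.3
```

```bash
python3 - <<'E'
from workcell import arm
import numpy as np
np.set_printoptions(precision=3,suppress=True)
s=arm.read_state();print(s['ee_pos'],s['ee_rot'],s['joints'],s['clock'],s['wrist_force'])
E
```

```text
[785.128 -28.101 461.121] [-1.562 -0.323 -0.058] [-0.121  0.549  0.274  0.032  1.997 -0.047] 15.1 [ 0.434 -0.062 -1.012]
```

>>> {"method": "jog_arm", "body": {"commands": [0.029,-0.028,0,0,0.05,0.03,-0.027,0,0,0.05,0.03,-0.026,0,0,0.05,0.031,-0.025,0,0,0.05,0.032,-0.024,0,0,0.05,0.032,-0.024,0,0,0.05,0.033,-0.023,0,0,0.05,0.034,-0.022,0,0,0.05,0.034,-0.021,0,0,0.05,0.035,-0.02,0,0,0.05,0.035,-0.019,0,0,0.05,0,0,0,0,0.05]}}

```text
clock: 16.3
ee_pos: [775.8, -34.0, 599.5]
ee_rot: [-1.556, -0.615, -0.061]
wrist_force: [0.2, -0.1, -0.9]
gripper_width: 44.4
```

```bash
python3 - <<'E'
from workcell import arm
import numpy as np
from h import *
np.set_printoptions(precision=3,suppress=True)
s=arm.read_state();print(s['ee_pos'],s['ee_rot'],s['joints'],s['clock'],s['wrist_force']);print(Rm(s['ee_rot']))
E
```

```text
[775.804 -34.034 599.493] [-1.556 -0.615 -0.061] [-0.147  0.401  0.274  0.067  1.854 -0.051] 16.3 [ 0.207 -0.065 -0.925]
[[ 0.815  0.576  0.053]
 [-0.05  -0.02   0.999]
 [ 0.577 -0.817  0.012]]
```

```bash
python3 - <<'E'
from sim import *
from plan import *
np.set_printoptions(precision=3,suppress=True)
for t in [(487,168),(550,78),(520,110),(491,60),(491,250),(600,330)]:
    r=np.hypot(t[0],20) 
    g=lambda x:np.r_[f2(x)[:2]-[r,t[1]],600*(f2(x)[2]-.615)]
    o=least_squares(g,[0,1.3,1.5],bounds=(lo,hi));print(t,o.x,o.cost)
o,p,M=plan([775.8,-34,599.5],[-1.556,-.615,-.061],[487,-13,168],0,13,.05);show(o);print(p)
E
```

```text
(487, 168) [-0.525  2.055  0.997] 5.572671206662272e-26
(550, 78) [-0.274  2.079  0.722] 4.402745440261823e-22
(520, 110) [-0.391  2.092  0.826] 2.98773179243406e-26
(491, 60) [-0.418  2.214  0.73 ] 5.087995066494482e-26
(491, 250) [-0.531  1.897  1.161] 3.633966645991113e-26
(600, 330) [-0.264  1.563  1.227] 1.0490272317629015e-26
[-0.0373, 0.0143, 0, 0, 0.05, -0.0373, 0.0143, 0.0001, 0, 0.05, -0.0373, 0.0143, 0, 0, 0.05, -0.0374, 0.0143, 0.0001, 0, 0.05, -0.0373, 0.0142, 0, 0, 0.05, -0.0374, 0.0143, 0.0001, 0, 0.05, -0.0373, 0.0142, 0, 0, 0.05, -0.0374, 0.0143, 0.0001, 0, 0.05, -0.0373, 0.0142, 0, 0, 0.05, -0.0374, 0.0143, 0.0001, 0, 0.05, -0.0373, 0.0142, 0, 0, 0.05, -0.0374, 0.0143, 0.0001, 0, 0.05, -0.0373, 0.0142, 0, 0, 0.05]
[487.032 -13.014 168.038]
```

Tilt is now -0.615 rad (35.2°), square to the slope, with tool z level along the shaft. Moving back over the rack to a stand-off, starting slowly.

>>> {"method": "jog_arm", "body": {"commands": [-0.01,0.004,0,0,0.05,-0.02,0.0075,0,0,0.05,-0.035,0.0135,0,0,0.05,-0.04,0.0155,0,0,0.05,-0.04,0.0155,0,0,0.05,-0.04,0.0155,0,0,0.05,-0.04,0.0155,0,0,0.05,-0.04,0.0155,0,0,0.05,-0.04,0.0155,0,0,0.05,-0.04,0.0155,0,0,0.05,-0.04,0.0155,0,0,0.05,-0.04,0.0155,0,0,0.05]}}

```text
clock: 17.5
ee_pos: [522.1, -15.8, 216.4]
ee_rot: [-1.555, -0.61, -0.061]
wrist_force: [1.3, -0.6, -0.8]
gripper_width: 44.5
```

>>> {"method": "jog_arm", "body": {"commands": [-0.04,0.0155,0,0,0.05,-0.02,0.007,0,0,0.05,0,0,0,0,0.05]}}

```text
clock: 17.8
ee_pos: [484.0, -12.8, 160.6]
ee_rot: [-1.554, -0.603, -0.062]
wrist_force: [0.6, -0.2, 0.4]
gripper_width: 44.7
```

```bash
python3 - <<'E'
from workcell import arm
from h import *
np.set_printoptions(precision=3,suppress=True)
s,c=wrist(arm,'w9');print(s['ee_pos'],s['ee_rot'],s['gripper_width'],s['clock'],s['wrist_force'],s['joints'])
E
```

```text
[484.01  -12.812 160.6  ] [-1.554 -0.603 -0.062] 44.69017010087886 17.8 [ 0.558 -0.158  0.354] [-0.225 -0.534  2.069  0.128  1.016 -0.202]
```

View pics/w9.png

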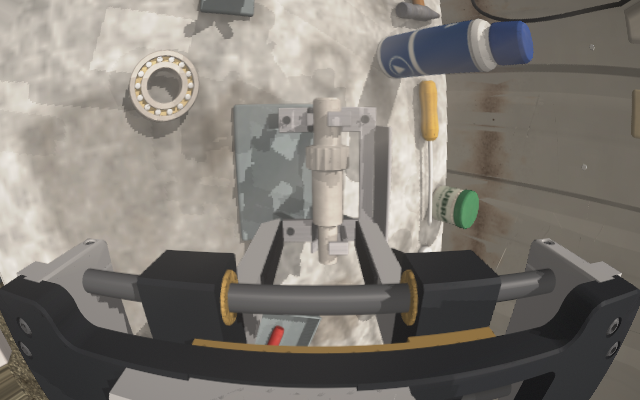

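Looking down the slope normal: shaft at u≈327 from v=97 to 262, gripper fingers at u≈283/357, guard plate at u≈375. Fit the axis in tool coordinates.

```bash
cat > tfit.py <<'E'
from h import *
from scipy.optimize import least_squares
import sys
np.set_printoptions(precision=2,suppress=True)
def fit(tag,v0,v1,u0,u1,r=14,y0=-40,yr=30):
    s,c=pickle.load(open(tag+'.pkl','rb'));w=wcloud(s,c);M=Rm(s['ee_rot']);q=(w-s['ee_pos'])@M
    b=q[v0:v1,u0:u1].reshape(-1,3);b=b[np.isfinite(b[:,0])]
    med=np.median(b[:,1]);b=b[np.abs(b[:,1]-med)<18]
    def res(p):
        n=np.array([p[1],p[3],1]);n/=np.linalg.norm(n)
        d=b-[p[0],p[2],0];d=d-np.outer(d@n,n);return np.linalg.norm(d,axis=1)-r
    f=least_squares(res,[b[:,0].mean(),0,med+10,0],loss='soft_l1')
    print(len(b),'tool: x=%.2f%+.3f z ; y=%.2f%+.3f z'%tuple(f.x),np.std(f.fun))
    return s,c,w,q,f.x
if __name__=='__main__':
    s,c,w,q,x=fit('w9',172,218,316,340)
    for v in range(92,108,2): print(v,q[v,326],end=' ')
    print()
    for v in range(246,270,3): print(v,q[v,327],end=' ')
    print();M=Rm(s['ee_rot'])
    print('pred axis pts in tool',[(np.array(p)-s['ee_pos'])@M for p in ([536.1,-.7,99],[535.5,-14.7,99],[539.5,74,99])])
    print('guard',[q[200,u] for u in (366,370,374,378,382,386,390)])
    print('fingers',[q[v,u] for v,u in ((225,275),(225,365),(240,270),(240,372),(226,282),(226,358))])
E
python3 tfit.py
```

```text
1100 tool: x=7.07-0.010 z ; y=80.65-0.004 z 0.6141070651851265
92 [  8.8  203.3  104.81] 94 [  8.81 203.64 102.29] 96 [  8.8  203.22  99.72] 98 [ 5.69 69.11 88.13] 100 [ 5.68 68.73 86.44] 102 [ 5.65 67.17 84.69] 104 [ 5.67 68.34 83.1 ] 106 [ 5.69 68.82 81.46] 
246 [  7.19  72.57 -42.5 ] 249 [  7.19  71.71 -45.13] 252 [  7.2   71.01 -47.84] 255 [  7.22  70.68 -50.73] 258 [  7.3   72.64 -54.75] 261 [  7.3   71.78 -57.45] 264 [  7.34  72.03 -60.72] 267 [  11.19  201.98 -131.28] 
pred axis pts in tool [array([ 7.24, 80.04, 14.  ]), array([ 7.46, 79.96, -0.01]), array([ 6.2 , 80.57, 88.77])]
guard [array([ 47.03, 109.73,  -9.05]), array([ 51.05, 109.36,  -8.96]), array([ 54.89, 107.99,  -8.6 ]), array([53.87, 82.48, -1.77]), array([54.26, 66.75,  2.45]), array([53.93, 49.73,  7.01]), array([110.73, 270.38, -52.29])]
fingers [array([-25.5 , -20.57,  11.05]), array([ 26.46, -19.94,  10.77]), array([-25.04, -43.16,  10.99]), array([ 26.69, -43.55,  11.08]), array([-22.59, -11.56,   7.22]), array([ 22.66, -17.91,   9.47])]
```

Shaft is at tool x=7.1, y=80.6, and its grip spot (-14 mm) at z≈0; guard is 47 mm from the axis. Shift 7 mm and go in 106 mm.

>>> {"method": "jog_arm", "body": {"commands": [0.007,0,0,0,0.05,0,0.02,0,0,0.05,0,0.03,0,0,0.05,0,0.02,0,0,0.05,0,0,0,0,0.05]}}

```text
clock: 18.35
ee_pos: [534.3, -15.2, 111.4]
ee_rot: [-1.555, -0.608, -0.061]
wrist_force: [-0.3, 0.2, -0.2]
gripper_width: 44.9
```

```bash
python3 - <<'E'
from workcell import arm
from h import *
from tfit import fit
np.set_printoptions(precision=3,suppress=True)
s,c=wrist(arm,'w10');print(s['ee_pos'],s['ee_rot'],s['gripper_width'],s['clock'],s['wrist_force'])
fit('w10',165,205,316,334)
E
```

```text
[534.329 -15.16  111.377] [-1.555 -0.608 -0.061] 44.85786746692114 18.35 [-0.25   0.21  -0.175]
646 tool: x=-9.42+0.115 z ; y=15.18-0.184 z 1.0449648931271724
```

View pics/w10.png

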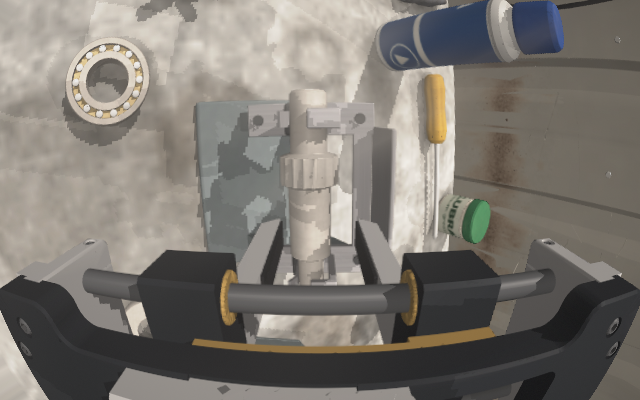

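The shaft (u≈310) is now a bit left of the finger middle (320); my fit window was off. Refit.

```bash
python3 - <<'E'
from tfit import *
s,c,w,q,x=fit('w10',194,240,292,326)
s,c,w,q,x=fit('w10',194,225,296,322)
M=Rm(s['ee_rot'])
print('pred',[(np.array(p)-s['ee_pos'])@M for p in ([536.1,-.7,99],[535.5,-14.7,99])])
print('guard',[q[200,u] for u in (372,376,380,384,388)])
print([q[v,308] for v in (88,90,92,94)])
E
```

```text
1561 tool: x=-6.55-0.006 z ; y=11.42-0.003 z 0.5542690687088829
804 tool: x=-6.53-0.009 z ; y=11.46-0.004 z 0.5984437586576665
pred [array([-6.35, 10.89, 14.37]), array([-6.13, 10.82,  0.36])]
guard [array([40.26, 37.89, 10.22]), array([40.44, 22.75, 14.28]), array([39.7 ,  5.09, 19.01]), array([39.99, -5.78, 21.92]), array([ 40.75, -13.39,  23.96])]
[array([-11.1 , 129.96, 102.6 ]), array([-6.7 ,  0.9 , 88.45]), array([-6.65, -0.62, 87.09]), array([-6.66, -0.26, 85.9 ])]
```

>>> {"method": "jog_arm", "body": {"commands": [-0.0065,0,0,0,0.05,0,0,0,0,0.05,0,0,0,0,0.05]}}

```text
clock: 18.7
ee_pos: [528.2, -15.0, 110.2]
ee_rot: [-1.556, -0.613, -0.061]
wrist_force: [-0.4, -0.5, -0.1]
gripper_width: 44.5
```

```bash
python3 - <<'E'
from workcell import arm
from tfit import *
s,c=wrist(arm,'w11');print(s['ee_pos'],s['ee_rot'],s['gripper_width'],s['clock'],s['wrist_force'])
s,c,w,q,x=fit('w11',194,225,306,332)
print([q[v,320] for v in (86,88,90,92,94)])
E
```

```text
[528.15 -14.98 110.21] [-1.56 -0.61 -0.06] 44.464600759628375 18.7 [-0.39 -0.47 -0.09]
799 tool: x=-0.89-0.010 z ; y=14.18-0.016 z 0.5783110648193535
[array([  1.07, 137.53, 105.43]), array([  1.07, 137.34, 103.29]), array([ 0.52,  3.11, 88.62]), array([ 0.51,  2.45, 87.32]), array([ 0.51,  1.81, 86.04])]
```

>>> {"method": "jog_arm", "body": {"commands": [-0.001,0.01,0,0,0.05,0,0.015,0,0,0.05,0,0.01,0,0,0.05,0,0.004,0,0,0.05,0,0,0,0,0.05,0,0,0,0,0.05]}}

```text
clock: 19.35
ee_pos: [549.5, -15.6, 76.3]
ee_rot: [-1.556, -0.611, -0.061]
wrist_force: [0.1, -0.1, -0.6]
gripper_width: 44.5
```

```bash
python3 - <<'E'
from workcell import arm
from tfit import *
s,c=wrist(arm,'w12');print(s['ee_pos'],s['ee_rot'],s['gripper_width'],s['clock'],s['wrist_force'])
s,c,w,q,x=fit('w12',190,215,305,330)
M=Rm(s['ee_rot'])
print('pred',[(np.array(p)-s['ee_pos'])@M for p in ([536.1,-.7,99],[535.5,-14.7,99])])
E
```

```text
[549.48 -15.59  76.27] [-1.56 -0.61 -0.06] 44.50086779405781 19.35 [ 0.11 -0.08 -0.62]
622 tool: x=1.49-0.023 z ; y=-14.52-0.427 z 0.9956482986624237
pred [array([  1.35, -26.59,  14.45]), array([  1.57, -26.65,   0.44])]
```

View pics/w12.png

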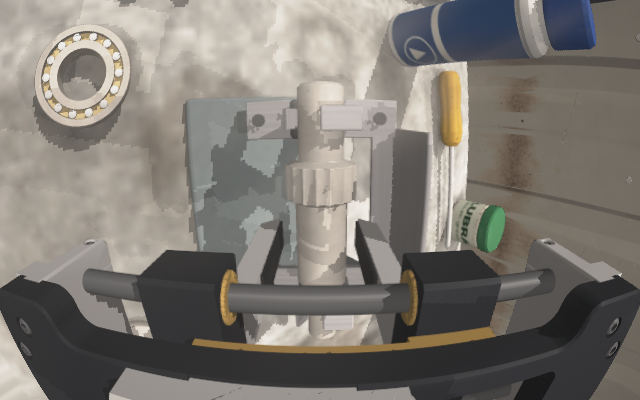

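The shaft body (297–347, v≈200+) lies between both fingers, with the axis 26.6 mm up the fingers. Correct 1.3 mm and close.

>>> {"method": "jog_arm", "body": {"commands": [0.001,0,0,0,0.2,0,0,0,0,0.35,0,0,0,0,1,0,0,0,0,1,0,0,0,0,1,0,0,0,0,1,0,0,0,0,1], "force": 45}}

```text
clock: 20.1
ee_pos: [550.6, -15.7, 77.4]
ee_rot: [-1.556, -0.612, -0.061]
wrist_force: [0.0, -0.4, 1.9]
gripper_width: 26.5
```

```bash
python3 - <<'E'
from workcell import arm
from tfit import *
s=arm.read_state();print(s['ee_pos'],s['ee_rot'],s['gripper_width'],s['clock'],s['wrist_force'],s['moment'])
M=Rm(s['ee_rot']);print('tool force',s['wrist_force']@M)
E
```

```text
[550.59 -15.71  77.37] [-1.56 -0.61 -0.06] 26.535584677020168 20.1 [ 0.01 -0.35  1.91] [-0.09  0.05  0.09]
tool force [ 1.12 -1.55 -0.33]
```

Gripped (26.5, pen read 13 for 15). Now slide down-slope 16 mm against the jaws.

>>> {"method": "jog_arm", "body": {"commands": [-0.003,0,0,0,1,-0.004,0,0,0,1,-0.004,0,0,0,1,-0.004,0,0,0,1,-0.001,0,0,0,1,0,0,0,0,1,0,0,0,0,1]}}

```text
clock: 20.8
ee_pos: [542.5, -15.7, 73.7]
ee_rot: [-1.556, -0.626, -0.063]
wrist_force: [11.2, 0.4, 2.2]
gripper_width: 26.8
```

```bash
python3 - <<'E'
from workcell import arm
from tfit import *
s,c=wrist(arm,'w13');print(s['ee_pos'],s['ee_rot'],s['gripper_width'],s['clock'])
M=Rm(s['ee_rot']);print('tool force',s['wrist_force']@M,'moved',(s['ee_pos']-[550.59,-15.71,77.37])@M)
E
```

```text
[542.51 -15.73  73.72] [-1.56 -0.63 -0.06] 26.794352746876193 20.8
tool force [10.38  4.75  1.03] moved [-8.67 -1.77 -0.51]
```

View pics/w13.png

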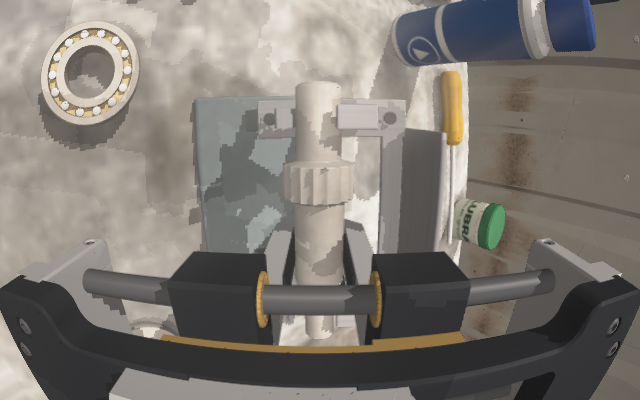

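The arm gave way: only 8.7 mm travelled against 10 N. Hooks still overlap; continue.

>>> {"method": "jog_arm", "body": {"commands": [-0.003,0.001,0,0,1,-0.003,0.001,0,0,1,-0.002,0,0,0,1,0,0,0,0,1,0,0,0,0,1]}}

```text
clock: 21.35
ee_pos: [539.4, -15.8, 70.5]
ee_rot: [-1.556, -0.632, -0.064]
wrist_force: [11.6, -0.3, 7.6]
gripper_width: 27.0
```

```bash
cat > st.py <<'E'
from workcell import arm
from tfit import *
s=arm.read_state();print(s['ee_pos'],s['ee_rot'],s['gripper_width'],s['clock'])
M=Rm(s['ee_rot']);print('tool force',s['wrist_force']@M,'moved',(s['ee_pos']-[550.59,-15.71,77.37])@Rm([-1.556,-.612,-.061]))
E
python3 st.py
```

```text
[539.4  -15.81  70.55] [-1.56 -0.63 -0.06] 26.974708503731296 21.35
tool force [13.84  0.74  0.45] moved [-13.05  -0.84  -0.77]
```

>>> {"method": "jog_arm", "body": {"commands": [-0.003,0,0,0,1,-0.001,0,0,0,1,0,0,0,0,1,0,0,0,0,1]}}

```text
clock: 21.75
ee_pos: [537.1, -15.9, 69.5]
ee_rot: [-1.557, -0.635, -0.064]
wrist_force: [11.9, 0.2, 8.1]
gripper_width: 26.6
```

```bash
python3 st.py
```

```text
[537.07 -15.89  69.47] [-1.56 -0.63 -0.06] 26.569629170233547 21.75
tool force [14.4   0.54  0.91] moved [-15.58  -1.3   -0.99]
```

Axis ≈16 mm down-slope, force 14 N, as the spec predicts. Now straight out.

>>> {"method": "jog_arm", "body": {"commands": [0,-0.003,0,0,1,0,-0.005,0,0,1,0,-0.006,0,0,1,0,-0.006,0,0,1,0,0,0,0,1]}}

```text
clock: 22.25
ee_pos: [518.0, -14.3, 78.0]
ee_rot: [-1.557, -0.615, -0.061]
wrist_force: [-2.3, -1.3, 5.6]
gripper_width: 26.3
```

```bash
python3 st.py
```

```text
[517.95 -14.28  77.96] [-1.56 -0.61 -0.06] 26.274777660504732 22.25
tool force [ 1.41 -5.85 -1.39] moved [-26.4  -19.25  -0.28]
```

>>> {"method": "jog_arm", "body": {"commands": [0,-0.006,0,0,1,0,-0.01,0,0,1,0,-0.012,0,0,1,0,-0.012,0,0,1,0,-0.015,0,0,1,0,-0.015,0,0,1,0,0,0,0,1,0,0,0,0,1]}}

```text
clock: 23.05
ee_pos: [475.4, -12.2, 130.7]
ee_rot: [-1.555, -0.607, -0.061]
wrist_force: [-0.4, 0.2, -3.7]
gripper_width: 26.6
```

```bash
python3 st.py; python3 - <<'E'
from workcell import arm
from h import *
wrist(arm,'w14')
E
```

```text
[475.38 -12.23 130.66] [-1.56 -0.61 -0.06] 26.57097206493444 23.05
tool force [-2.46  2.75  0.12] moved [-31.   -86.87   0.17]
```

View pics/w14.png

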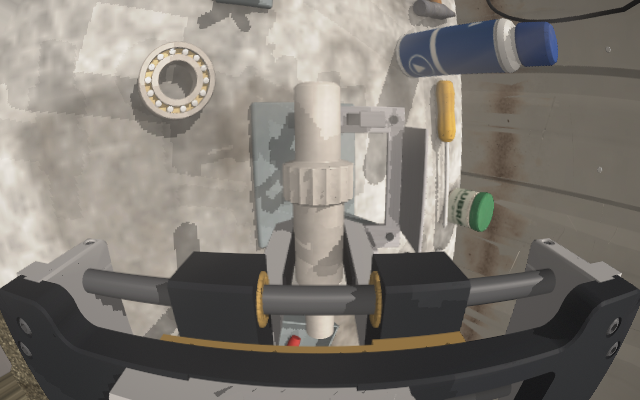

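The shaft is out and held level (weight 3.7 N shows), clear of the hooks. Now get its pose in the gripper and the rest's line precisely.

```bash
python3 - <<'E'
from tfit import *
print('shaft in tool');s,c,w,q,x=fit('w14',210,240,298,342)
s,c,w,q,x2=fit('w14',88,150,299,338,r=12)
for v in (76,78,80,82,84,86): print(v,q[v,316],end='')
print()
for v in range(322,350,4): print(v,q[v,319],end='')
print('\nmarker in rest')
for t,(v0,v1,u0,u1) in {'w1':(128,228,316,326),'w3':(125,210,316,325),'w5':(130,270,312,328)}.items():
    s,c,w,q,x=fit(t,v0,v1,u0,u1,r=7.5)
    M=Rm(s['ee_rot']);f=lambda z:s['ee_pos']+M@np.array([x[0]+x[1]*z,x[2]+x[3]*z,z])
    a,b=f(-50),f(50);n=(b-a)/np.linalg.norm(b-a);print(t,n,'yaw',-np.arctan2(n[0],n[1]),'at y=257.5',a+n*(257.5-a[1])/n[1])
# stop face / vees in w5 (closest)
s,c=pickle.load(open('w5.pkl','rb'));w=wcloud(s,c)
for v in range(70,100,2): print(v,w[v,308],end='')
cv2.imwrite('pics/w5c.png',cv2.resize(c['frame'][60:170,260:380],None,fx=5,fy=5,interpolation=cv2.INTER_CUBIC))
E
```

```text
shaft in tool
1316 tool: x=-0.39-0.013 z ; y=-25.61+0.000 z 0.5070552380501454
2408 tool: x=-0.25-0.013 z ; y=-25.70+0.006 z 0.5697989939202246
76 [ -3.25 159.28 119.13]78 [ -3.24 158.17 116.7 ]80 [ -3.25 158.61 114.48]82 [ -1.57 -35.77  88.96]84 [ -1.56 -37.23  87.8 ]86 [ -1.57 -36.61  86.88]
322 [ -0.18 -34.41 -47.18]326 [ -0.19 -33.67 -50.95]330 [ -0.19 -35.31 -52.89]334 [ -0.19 -34.13 -57.16]338 [ -0.19 -35.13 -59.71]342 [  -0.1   146.59 -222.69]346 [  -0.11  142.74 -226.95]
marker in rest
972 tool: x=2.76-0.006 z ; y=187.92+0.008 z 0.7938494130476276
w1 [ 0.06  1.   -0.01] yaw -0.05784906067002349 at y=257.5 [491.18 257.5   48.59]
763 tool: x=0.21-0.001 z ; y=202.47+0.009 z 0.7856998340261263
w3 [ 0.06  1.   -0.01] yaw -0.06308783753028714 at y=257.5 [490.91 257.5   48.61]
2227 tool: x=-0.02-0.002 z ; y=6.74+0.004 z 0.6347745917249451
w5 [ 0.06  1.   -0.  ] yaw -0.062047403148367014 at y=257.5 [490.94 257.5   48.5 ]
70 [489.57 367.1   -0.32]72 [489.44 365.67  -1.46]74 [489.3  364.27  -2.89]76 [489.27 362.25  -0.03]78 [490.76 352.23  62.22]80 [490.74 350.76  64.47]82 [490.6  349.91  61.85]84 [490.61 348.33  65.28]86 [nan nan nan]88 [490.38 346.32  62.33]90 [490.26 345.27  61.02]92 [489.76 345.44  45.9 ]94 [489.91 343.48  54.16]96 [489.84 342.23  54.46]98 [488.35 344.32   7.23]
```

View pics/w5c.png

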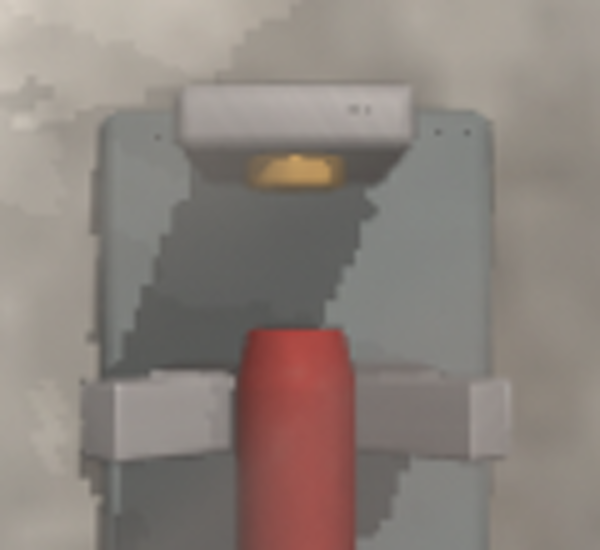

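```bash
cat > place.py <<'E'
from plan import *
np.set_printoptions(precision=4,suppress=True)
a_t=np.array([-.013,.003,1]);a_t/=np.linalg.norm(a_t); c_t=np.array([-.4-.013*14.1,-25.6,14.1])
def ctr(p,M): return p+M@c_t
if __name__=='__main__':
    p0=np.array([475.38,-12.23,130.66]);M0=Rm([-1.5555,-.607,-.061])
    print('now center',ctr(p0,M0),'axis',M0@a_t)
    des=np.array([np.sin(.062),np.cos(.062),0])
    for t in np.arange(-.03,.04,.01):
        M=M0@R.from_euler('y',t).as_matrix();n=M@a_t;print('%.3f'%t,n,'yaw',-np.arctan2(n[0],n[1]),'z',n[2])
    seat=np.array([490.95,257.2,55])-1.0*des
    t=0.0;M=M0@R.from_euler('y',t).as_matrix()
    tp=seat-M@c_t;print('TCP seat',tp)
    o,p,_=plan(p0,M0,[475.4,-12.2,210],0,2,1);show(o)
    o,p,_=plan(p,M0,tp+[0,0,120],0,8,1);show(o);print(p)
    print('down10 in tool',M.T@[0,0,-.01], '+y10',M.T@[0,.01,0])
E
python3 place.py
```

```text
now center [461.0411   2.3781 151.5289] axis [0.0433 0.9991 0.0027]
-0.030 [ 0.0187  0.9997 -0.0144] yaw -0.01867018367650013 z -0.01443127456513525
-0.020 [ 0.0269  0.9996 -0.0087] yaw -0.026883628236315425 z -0.008726609429066261
-0.010 [ 0.0351  0.9994 -0.003 ] yaw -0.035096426092919686 z -0.003021317995400891
0.000 [0.0433 0.9991 0.0027] yaw -0.04330911195421037 z 0.002684029211471885
0.010 [0.0515 0.9986 0.0084] yaw -0.05152222047779022 z 0.008388861661585822
0.020 [0.0597 0.9981 0.0141] yaw -0.05973628626591927 z 0.014092608876449919
0.030 [0.0679 0.9975 0.0198] yaw -0.06795184386034096 z 0.019794700486095794
0.040 [0.0761 0.9968 0.0255] yaw -0.07616942773685419 z 0.025494566286114212
TCP seat [505.227  241.5938  34.1311]
[0.0226, -0.0326, 0.0005, 0, 1, 0.0227, -0.0325, 0.0005, 0, 1]
[-0.0025, 0.0072, 0.0318, 0, 1, -0.0025, 0.0072, 0.0318, 0, 1, -0.0025, 0.0072, 0.0318, 0, 1, -0.0025, 0.0073, 0.0318, 0, 1, -0.0025, 0.0072, 0.0318, 0, 1, -0.0026, 0.0073, 0.0318, 0, 1, -0.0025, 0.0072, 0.0318, 0, 1, -0.0026, 0.0073, 0.0317, 0, 1]
[505.1909 241.5847 154.0977]
down10 in tool [-0.0057  0.0082 -0.0001] +y10 [-0.0005 -0.0002  0.01  ]
```

>>> {"method": "jog_arm", "body": {"commands": [0.012,-0.0175,0,0,1,0.0225,-0.0325,0,0,1,0.012,-0.017,0,0,1,-0.0025,0.0035,0.02,0.002,1,-0.0025,0.007,0.032,0.002,1,-0.0025,0.007,0.036,0.002,1,-0.0025,0.007,0.036,0.002,1,-0.0025,0.007,0.036,0.002,1,-0.0025,0.007,0.036,0.002,1,-0.0025,0.007,0.032,0,1,-0.0025,0.007,0.02,0,1,0,0,0,0,1]}}

```text
clock: 24.3
ee_pos: [503.0, 236.4, 159.5]
ee_rot: [-1.55, -0.604, -0.07]
wrist_force: [-0.5, 0.1, -4.6]
gripper_width: 26.9
```

>>> {"method": "jog_arm", "body": {"commands": [0,0,0,0,1,0,0,0,0,1]}}

```text
clock: 24.5
ee_pos: [504.4, 233.2, 163.3]
ee_rot: [-1.548, -0.609, -0.077]
wrist_force: [0.4, -0.2, -3.7]
gripper_width: 26.6
```

```bash
python3 - <<'E'
from workcell import arm
from place import *
from h import *
s,c=wrist(arm,'w15');p=s['ee_pos'];M=Rm(s['ee_rot']);print(p,s['ee_rot'],s['gripper_width'],s['clock'],s['wrist_force'])
n=M@a_t;print('ctr',ctr(p,M),'axis',n,-np.arctan2(n[0],n[1]))
E
```

```text
[504.421  233.2461 163.2696] [-1.5481 -0.6094 -0.0765] 26.61785465846368 24.5 [ 0.3899 -0.2278 -3.7366]
ctr [490.1893 247.8918 184.1855] axis [0.0546 0.9985 0.0087] -0.05458650044812893
```

View pics/w15.png

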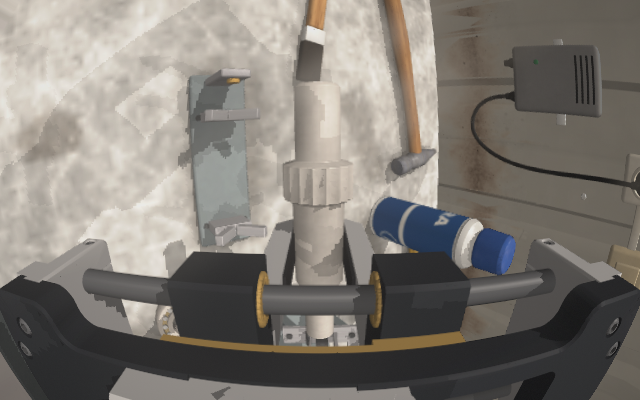

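The empty rest is at left (190–255, v 70–245); shaft held steady at (297–347). Lowering towards the vees to ~18 mm above.

```bash
python3 - <<'E'
from place import *
s,c=pickle.load(open('w15.pkl','rb'));p=s['ee_pos'];M=Rm(s['ee_rot'])
d=np.array([490.9,256.2,75])-ctr(p,M);print(d,M.T@d/1000, M.T@[0,0,-.005])
E
```

```text
[   0.7107    8.3082 -109.1855] [-0.0624  0.0897  0.0063] [-0.0029  0.0041 -0.0001]
```

>>> {"method": "jog_arm", "body": {"commands": [-0.009,0.013,0.001,0,1,-0.015,0.022,0.0015,0,1,-0.016,0.023,0.0015,0,1,-0.0135,0.019,0.0015,0,1,-0.009,0.0125,0.001,0,1,0,0,0,0,1,0,0,0,0,1,0,0,0,0,1]}}

```text
clock: 25.35
ee_pos: [506.6, 243.0, 57.3]
ee_rot: [-1.545, -0.614, -0.078]
wrist_force: [-0.3, 0.4, -2.6]
gripper_width: 26.5
```

```bash
cat > now.py <<'E'
from workcell import arm
from place import *
s=arm.read_state();p=s['ee_pos'];M=Rm(s['ee_rot']);print(p,s['ee_rot'],s['gripper_width'],s['clock'],s['wrist_force'],s['moment'])
n=M@a_t;print('ctr',ctr(p,M),'axis',n,-np.arctan2(n[0],n[1]))
d=np.array([490.9,256.2,55])-ctr(p,M);print(d,M.T@d/1000)
E
python3 now.py; python3 - <<'E'
from workcell import arm
from h import *
wrist(arm,'w16');c=arm.snapshot('side');pickle.dump(c,open('s16.pkl','wb'));cv2.imwrite('pics/s16.png',cv2.resize(c['frame'][130:270,230:370],None,fx=4,fy=4,interpolation=cv2.INTER_CUBIC))
E
```

```text
[506.6076 242.9787  57.2544] [-1.5445 -0.6137 -0.0782] 26.490662660891946 25.35 [-0.2758  0.4139 -2.6167] [-0.086   0.7283  0.003 ]
ctr [492.2758 257.5649  78.1434] axis [0.0541 0.9985 0.0116] -0.054149069852962785
[ -1.3758  -1.3649 -23.1434] [-0.0144  0.0181 -0.0019]
```

View pics/w16.png

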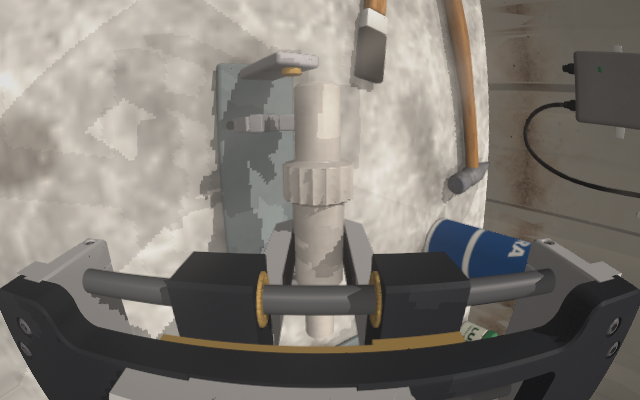

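View pics/s16.png

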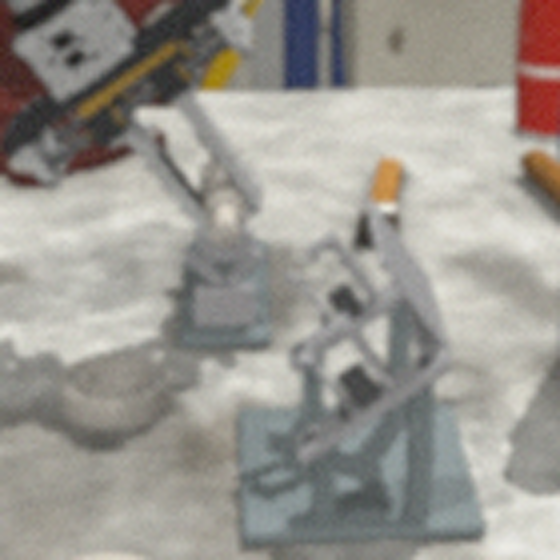

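Side view: shaft end at crop (225,210) centred over the vees, rack empty. Lowering gently.

>>> {"method": "jog_arm", "body": {"commands": [-0.003,0.003,-0.0015,0,1,-0.0035,0.0045,0,0,1,-0.0025,0.0035,0,0,1,-0.001,0.0015,0,0,1,0,0,0,0,1,0,0,0,0,1]}}

```text
clock: 26.05
ee_pos: [504.2, 241.7, 38.8]
ee_rot: [-1.547, -0.61, -0.076]
wrist_force: [0.6, 0.4, -3.4]
gripper_width: 26.9
```

```bash
python3 now.py
```

```text
[504.232  241.7085  38.8128] [-1.5472 -0.6104 -0.0758] 26.94065319885573 26.05 [ 0.6418  0.4026 -3.4106] [-0.1281  0.6794 -0.0637]
ctr [489.959  256.3246  59.7213] axis [0.0534 0.9985 0.0094] -0.05338578945809308
[ 0.941  -0.1246 -4.7213] [-0.0019  0.0044 -0.0002]
```

>>> {"method": "jog_arm", "body": {"commands": [-0.0003,0.002,0,0,1,-0.0006,0.0008,0,0,1,0,0,0,0,1,0,0,0,0,1]}}

```text
clock: 26.45
ee_pos: [505.1, 241.6, 36.1]
ee_rot: [-1.547, -0.61, -0.076]
wrist_force: [0.4, 1.3, -4.1]
gripper_width: 26.5
```

```bash
python3 now.py
```

```text
[505.0626 241.6291  36.0701] [-1.5471 -0.6105 -0.0761] 26.5301276725841 26.45 [ 0.4314  1.2856 -4.1267] [-0.1029  0.7129  0.0196]
ctr [490.792  256.2462  56.9794] axis [0.0536 0.9985 0.0095] -0.0535961318571368
[ 0.108  -0.0462 -1.9794] [-0.001   0.0017 -0.0001]
```

>>> {"method": "jog_arm", "body": {"commands": [-0.0009,0.0012,0,0,1,-0.0009,0.0012,0,0,1,0,0,0,0,1,0,0,0,0,1]}}

```text
clock: 26.85
ee_pos: [505.2, 241.8, 33.3]
ee_rot: [-1.547, -0.611, -0.076]
wrist_force: [0.9, -0.8, -3.1]
gripper_width: 26.4
```

```bash
python3 now.py
```

```text
[505.1694 241.7935  33.2815] [-1.5469 -0.6109 -0.0761] 26.417798159355907 26.85 [ 0.9052 -0.7914 -3.1199] [-0.1411  0.5422 -0.0157]
ctr [490.8872 256.4056  54.1863] axis [0.0534 0.9985 0.0097] -0.05345941375735664
[ 0.0128 -0.2056  0.8137] [ 0.0005 -0.0007 -0.0002]
```

>>> {"method": "jog_arm", "body": {"commands": [-0.0009,0.0012,0,0,1,-0.0003,0.0004,0,0,1,0,0,0,0,1,0,0,0,0,1]}}

```text
clock: 27.25
ee_pos: [505.7, 241.9, 32.7]
ee_rot: [-1.546, -0.613, -0.076]
wrist_force: [-4.7, -2.1, 5.4]
gripper_width: 26.7
```

```bash
python3 now.py
```

```text
[505.6622 241.9452  32.7473] [-1.5464 -0.6128 -0.0765] 26.685402778495103 27.25 [-4.7238 -2.0941  5.4271] [-0.5038  0.474  -0.2826]
ctr [491.3423 256.5544  53.6285] axis [0.0535 0.9985 0.01  ] -0.05355630951226428
[-0.4423 -0.3544  1.3715] [ 0.0005 -0.0014 -0.0004]
```

Contact: +5 N up, -5 N in x, so it is touching one flank. Ease 1 mm along tool -x.

>>> {"method": "jog_arm", "body": {"commands": [-0.001,0,0,0,1,-0.0005,0.0003,0,0,1,0,0,0,0,1,0,0,0,0,1]}}

```text
clock: 27.65
ee_pos: [505.7, 242.0, 32.8]
ee_rot: [-1.546, -0.615, -0.076]
wrist_force: [-4.1, -3.9, 7.1]
gripper_width: 26.5
```

```bash
python3 now.py; python3 - <<'E'
from workcell import arm
from h import *
wrist(arm,'w17');c=arm.snapshot('side');cv2.imwrite('pics/s17.png',cv2.resize(c['frame'][140:230,250:330],None,fx=6,fy=6,interpolation=cv2.INTER_CUBIC))
E
```

```text
[505.6698 241.9996  32.7721] [-1.5463 -0.6151 -0.0764] 26.54256904382551 27.65 [-4.1448 -3.9486  7.0998] [-0.7183  0.044  -0.4457]
ctr [491.2988 256.6084  53.6185] axis [0.0534 0.9985 0.01  ] -0.053382041188083956
[-0.3988 -0.4084  1.3815] [ 0.0005 -0.0014 -0.0004]
```

View pics/w17.png

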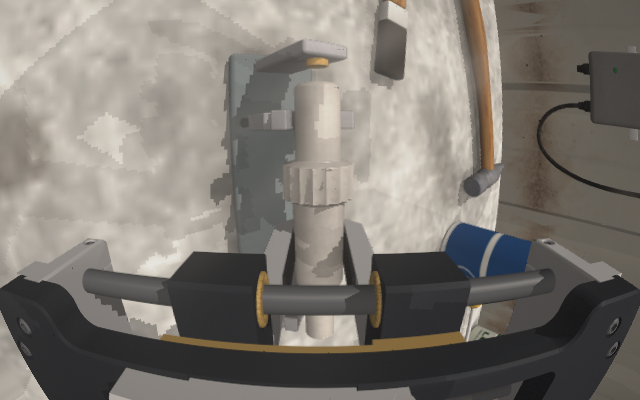

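View pics/s17.png

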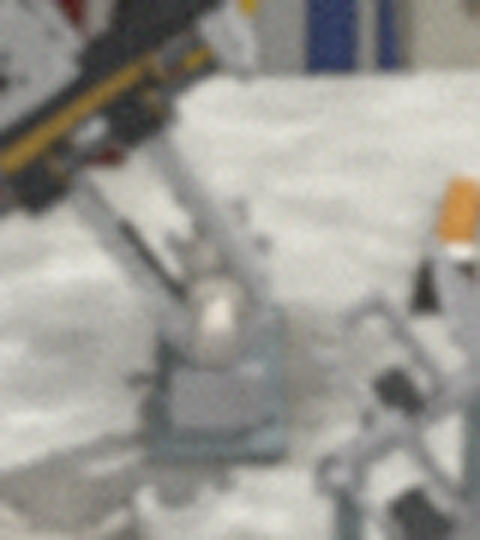

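Shaft sits in both vees (thick end at (318,120) between the near vee's arms, 10+ mm short of the brass button); position no longer changes with push. Release.

>>> {"method": "jog_arm", "body": {"commands": [0,0,0,0,0.4,0,0,0,0,0.35,0,0,0,0,0.3,0,0,0,0,0.2,0,0,0,0,0.1,0,0,0,0,0.05,0,0,0,0,0.0], "force": 10}}

```text
clock: 28.45
ee_pos: [503.5, 241.7, 29.4]
ee_rot: [-1.548, -0.61, -0.076]
wrist_force: [-0.2, -0.1, -0.2]
gripper_width: 46.5
```

```bash
python3 now.py; python3 - <<'E'
from workcell import arm
from tfit import *
s,c=wrist(arm,'w18')
s,c,w,q,x=fit('w18',210,235,298,342)
s,c,w,q,x=fit('w18',88,150,299,338,r=12)
E
```

```text
[503.4815 241.6968  29.4397] [-1.5477 -0.6096 -0.0758] 46.50851280864612 28.45 [-0.2298 -0.0838 -0.2066] [-0.0464  0.2838  0.0605]
ctr [489.2293 256.322   50.356 ] axis [0.0536 0.9985 0.0091] -0.05359503318358322
[ 1.6707 -0.122   4.644 ] [ 0.004  -0.0028  0.0001]
1042 tool: x=3.28-0.021 z ; y=-27.19+0.002 z 0.5125503297280491
2318 tool: x=2.96-0.008 z ; y=-27.38+0.009 z 0.5776762927498419
```

View pics/w18.png

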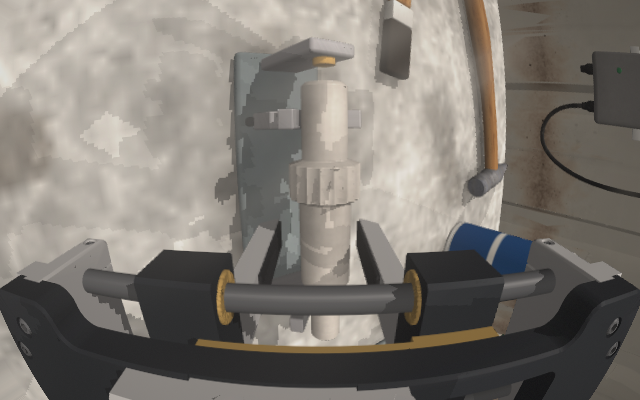

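Shaft free with gaps both sides (fingers at 265/360). Centre on it and withdraw.

>>> {"method": "jog_arm", "body": {"commands": [0.003,0,0,0,0,0,0,0,0,0,0,-0.015,0,0,0,0,-0.03,0,0,0,0,-0.04,0,0,0,0,-0.04,0,0,0,0,-0.03,0,0,0,0,-0.01,0,0,0,0,0,0,0,0,0,0,0,0,0]}}

```text
clock: 29.5
ee_pos: [411.5, 244.5, 165.2]
ee_rot: [-1.549, -0.609, -0.075]
wrist_force: [0.2, -0.6, -0.4]
gripper_width: 46.8
```

```bash
python3 - <<'E'
from workcell import arm
from tfit import *
s,c=wrist(arm,'w19');print(s['ee_pos'],s['ee_rot'],s['clock'])
t=arm.snapshot('top');sd=arm.snapshot('side');pickle.dump((t,sd),open('d19.pkl','wb'));cv2.imwrite('pics/t19.png',t['frame'])
cv2.imwrite('pics/s19.png',cv2.resize(sd['frame'][140:320,150:420],None,fx=2.9,fy=2.9,interpolation=cv2.INTER_CUBIC))
cv2.imwrite('pics/t19r.png',cv2.resize(t['frame'][190:250,170:270],None,fx=7,fy=7,interpolation=cv2.INTER_CUBIC))
E
```

```text
[411.49 244.54 165.21] [-1.55 -0.61 -0.08] 29.5
```

View pics/w19.png

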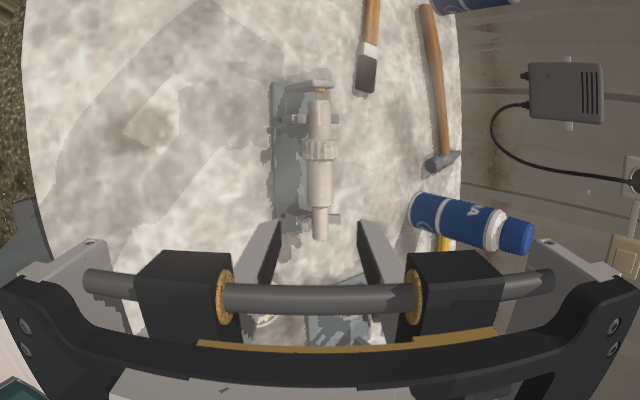

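View pics/t19.png

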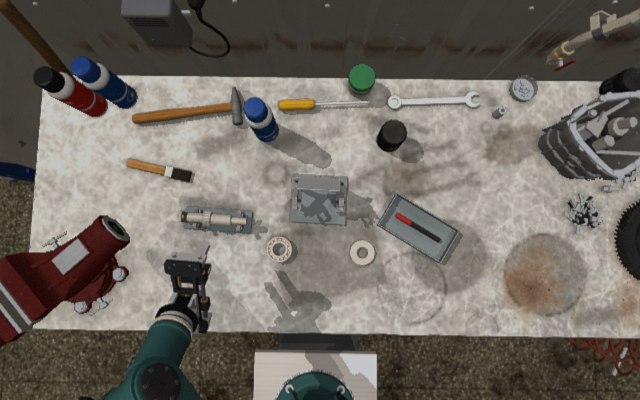

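View pics/s19.png

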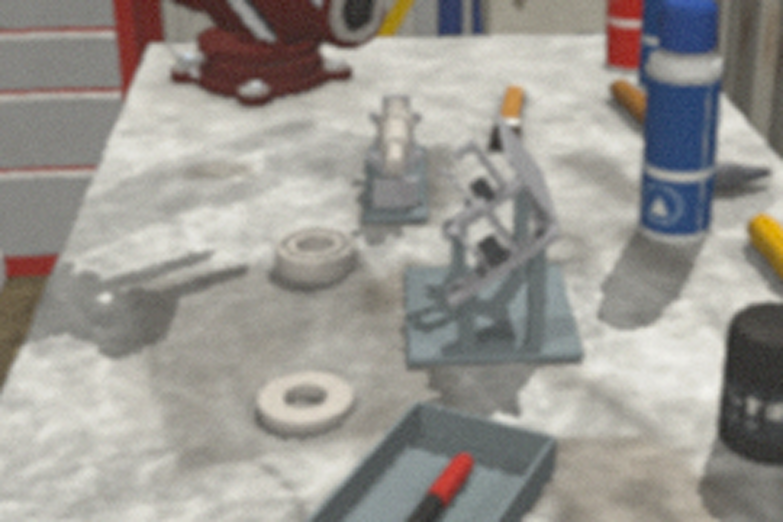

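```bash
python3 - <<'E'
from tfit import *
s,c,w,q,x=fit('w19',166,202,309,330)
M=Rm(s['ee_rot']);f=lambda z:s['ee_pos']+M@np.array([x[0]+x[1]*z,x[2]+x[3]*z,z])
a,b=f(0),f(60);n=(b-a)/np.linalg.norm(b-a);print('axis',n,'yaw',-np.arctan2(n[0],n[1]),'z at y=257',(a+n*(257.2-a[1])/n[1]))
def tip(v,u): return w[v,u]
for v in (90,92,94,96,98,100,102): print(v,w[v,320],end='')
print()
for v in (234,236,238,240,242,244): print(v,w[v,320],end='')
d0=pickle.load(open('d0.pkl','rb'));t,sd=pickle.load(open('d19.pkl','rb'))
print()
for nm,(u0,v0,u1,v1) in dict(bearing=(262,232,298,266),washer=(345,238,379,266),can=(242,92,282,145),filt=(374,118,408,154)).items():
    A=d0['top']['frame'][v0:v1,u0:u1].astype(int);B=t['frame'][v0:v1,u0:u1].astype(int);print(nm,np.abs(A-B).mean().round(2),np.abs(A-B).max())
E
```

```text
751 tool: x=0.81-0.011 z ; y=136.61+0.006 z 0.6547459015414194
axis [0.06 1.   0.01] yaw -0.05706456992448762 z at y=257 [491.16 257.2   53.73]
90 [493.39 342.05  60.33]92 [536.73 344.87  -0.83]94 [536.6  342.32  -0.92]96 [536.22 339.76  -0.66]98 [535.98 337.2   -0.59]100 [490.2  331.55  63.72]102 [490.03 329.52  63.74]
234 [481.93 189.79  60.31]236 [481.89 187.37  60.12]238 [481.69 185.05  60.16]240 [523.38 149.7   -2.74]242 [522.29 147.47  -1.43]244 [521.57 144.94  -0.68]
bearing 5.6 43
washer 5.67 10
can 4.62 29
filt 3.47 12
```

View pics/t19r.png

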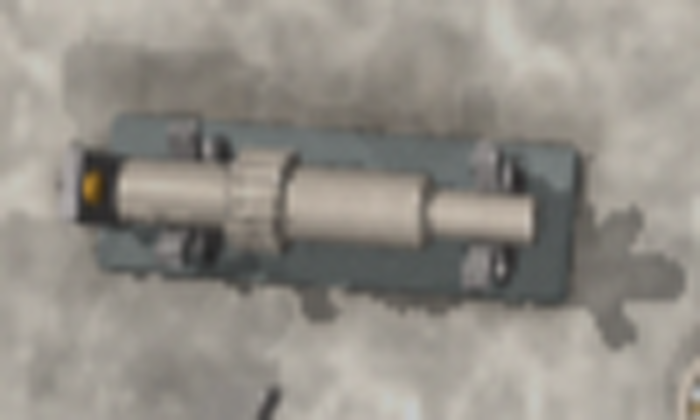

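```bash
python3 -c "
from workcell import arm
print(arm.finish_job())"
```

```text
the job is handed in; nothing more can be done
None
```

The marker pen is in the tray and the gear shaft lies in both vees of the rest, gear toward the end stop. The job was handed in at about 29.7 s of the 58 s allowed.

**What I did**
- **Pen:** I put the pen in the tray first. Two grips on it closed above it, because the fingertips sit about 9 mm behind the TCP, not 17 mm ahead as stated. After the first, the gripper lifted away empty; on the second the closed fingers rested on the pen with about 8 N. It stayed in the vees both times. The third try, about 20 mm lower, held.
- **Tilting the tool:** The moves only turn the tool about its own y axis. To tilt it square to the 35° slope, I drove the arm past its reach limit in free space until it leaned to about 35°, and it kept that tilt.
- **Shaft:** I gripped the body and slid the shaft about 16 mm down the slope against the jaws, with a peak of about 14 N. I then drew it straight out, lowered it until it touched (about 8–9 N), let go and backed away.

**Last checks**
- **Seat:** The shaft is about 1 mm from the middle of the rest along y, against 8 mm allowed. Its axis measures 53.7 mm high against 55 mm. The wrist camera reads about 1.5 mm low on known heights, so this agrees within the calibration.
- **Tilt:** The fit shows about 0.01 rad of residual tilt, about the same as the slight tilt it showed for the pen in the vees.
- **Surroundings:** The pen is in the tray. The bearing, washer, can and filter look unmoved in the top view. The gripper was open and well clear of everything.

**Wrist force:** Stopping abruptly at the reach limit gave a brief 85 N reading in free air, below the 120 N limit.

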